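Hang the parts tray on the slotted upright

TASK

Hang the steel parts tray on the bench's slotted upright: hook the two claws at the back of its arm into the two top slots, then press it down until it snaps past the spring catch and sits fully home, level and flat against the upright, and let go. Feel for the slots and press gently, never forcing the thin steel, and leave the other things on the bench where they are.

Things in the scene. Friction and masses are not known exactly. Their poses are not given: they have to be found in the camera images.
- tray_arm (a point): Grey steel parts tray (0.24-0.36 kg) on a clawed arm, standing on the bench. Middle of the arm's straight channel, 61 mm above the underside: 14 wide, 22 high, grip it here across y from above (fingers have 30 mm either way along x). Tray axes: x from tray to claws, z up. The open tray, 60 x 78, 36 high, is at x -43 to -103 from here, the heel's rear face at +45.
- tray_heel (a point): Middle of the rear face of the tray's heel plate (4 thick, 30 wide, 76 high), 45 mm along x from and 21 below tray_arm, 40 above the underside; same axes. Two claws, 4 mm thick in y, stick out behind it one above the other, 44 mm apart, 13 mm far (lower one 15, with a round tooth on its tip).
- claw_low (a point): Underside of the lower claw's neck at the heel's rear face, 22 mm below tray_heel; the upper claw's is 44 higher. Each neck is 8 high; behind it a lip hangs 16 below the neck's underside. The gap between heel and lip is 5 mm at the neck, 7 at the lip's end, so it draws the heel flat to the upright's 4 mm sheet on the way down.
- press_pad (a point): Top of the arm over the heel, 14 mm wide, 18 mm in front of the heel's rear face, 54 mm above claw_low: the place to press the hooked tray down with closed fingers. Pressed farther out it binds. It takes about 6 to 16 N here to pass the catch, and home needs no more. Held or pushed by the fingers with over 30 N, it must not bear on the upright with over 40 N: that is forcing.
- stand: Fixed cross rail (220 along y, 56 deep, 34 high) with a slotted upright clamped on it, 40 wide, up to 236 mm. Origin: bench level, mid rail, in the plane of the upright's front face; x from front to back (a hung tray points to -x), z up. The upright stands anywhere from 20 mm to one side to 20 mm to the other (y) of this origin; that is not measured: feel or look for it.
- slot_second (a point): Bottom edge of the second slot from the top, 148 mm up, as if the upright stood mid rail (really up to 20 mm off in y). Slots are 7 wide, 32 high, in one column on the upright's middle line, 44 apart. Lower claw goes in here, level, with claw_low 16 to 24 mm above this edge, till the heel meets the face, then down; home is claw_low on this edge, the tray squarely out.
- slot_top (a point): Bottom edge of the top slot, 192 mm up, for the upper claw, same remark. A spring roller inside the upright, behind the second slot's lower edge, stops the lower claw's tooth about 10 mm above home; pressed past it the tray drops home with a snap, the necks hard on the slots' edges. Once 6 mm down from where the claws went in, the tray stays hooked when let go.
There are look-alikes about, which are no part of the job. What is shaped like the part that bears tray_arm but turquoise is not meant.

How it is judged:
By the outcome, as a careful person would: the job done as asked, in the order asked, and still so for the second after the job is handed in, with the robot touching nothing.
It also fails if it takes over 69 s, if anything falls off the work surface, if the arm or the gripper's body presses on something with over 40 N, if the wrist force passes 120 N, or if a joint passes its speed limit or range.

ROBOT

A 7-joint arm with a two-finger parallel gripper is mounted at the origin on the work surface. World frame = base frame: x ahead of the robot, y to its left, z up, the work surface at z = 0. Lengths are in mm, angles in rad, forces in N, time in s.
With the tool pointing down it reaches from about 400 to 875 mm from the base axis. Payload 4.4 kg.
Tool frame: the origin (TCP) lies on the centre line of the jaws, within the pads' length; the fingertips stand 25 mm ahead of it and the grasp point (between the pads) lies 6 mm ahead of it; z points along the fingers, x is the direction in which the jaws open and shut, and the axes are right-handed (so a half turn about z gives the same grasp; the last joint's range is limited). The gripper opens to 85 mm and grips with 20 to 120 N. Pads are 22 mm wide; open, the fingers measure 114 mm over their backs; the gripper's body (76 mm by 85 mm) begins 54 mm behind the grasp point. The pads swing forward as they close: fully open they stand 13 mm farther back than shut.
Start: joints at [-1.314, 0.628, 0.038, 1.517, -0.027, 0.996, -0.02], TCP at [206.172, 616.45, 256.313] pointing down, gripper open.
Joint ranges: [-3.06, 3.06], [-0.37, 2.12], [-1.25, 1.32], [0.18, 2.47], [-1.1, 4.24], [0.23, 1.98], [-2.94, 2.94]. Speed limits (rad/s): [2.57, 2.57, 3.14, 3.14, 3.14, 3.14, 3.14].

INTERFACE

Orientations are given as [roll, pitch, yaw] about the fixed x, y, z axes, in that order (R = Rz(yaw) Ry(pitch) Rx(roll)).
In Python, from cell import ctrl, cams gives the robot as it stands. The module is installed in compiled form; this text tells all that it offers.
- The arm moves only by the tool step_arm, never from a script. Its arguments are lists of equal length, an entry for each row: "linear": the shift along the tool's x, y, z in mm, a list of three; "yaw": the turn about the tool's z in rad; "gripper": the opening, from -1 (shut) to 1 (fully open). A call has 1 to 8 rows; each row is the pose to reach, as a shift and turn from the pose commanded when the call began, along the tool's axes at that moment; what a row does not reach only later rows make up. A row lasts 1/12 s, in which the tool goes at most 41.7 mm and 7.16 degrees, less where a joint would pass 70% of its speed; a pose out of reach is approached as far as the arm can. A call with a gripper value outside its range is refused whole. The fingers move at their own pace and stop on an object; the grip force is fixed at half the most. Time passes only in rows, so rows that repeat a pose let the fingers close. It gives the time, the measured TCP pose, the force and the opening at its end, in the units of the state.
- ctrl.read_state(): the state, without advancing time (a new reading comes with each control period).
- cams.get_image(name): name is "scene" or "top" or "wrist"; returns a dict with "frame" (480x640x3 uint8, red, green, blue), "depth" (480x640 float32, mm along the optical axis (not along the pixel's ray), 0 where there is no reading), "intrinsics" (3x3 intrinsics, pixels), "cam_to_world" (4x4, takes a point from camera to world coordinates). Camera axes: x right, y down, z forward; pixel columns grow to the right and rows downward; lengths in mm; the calibration is good to about 2 mm. A picture is of the moment at which its call begins.
- ctrl.finish_job(): hands the job in, once; it reports no verdict.
Trained networks look in the newest picture that a camera, given by its name, has taken for a name from the list of things; names that differ only in an ending like _2 or _b are one class to them, and where a whole thing is asked for, a point or a joint stands for the part that bears it (a point fixed in the world has none). Each returns a list of dicts, best first, with "conf" (0 to 1); they miss things now and then, are a little off and sometimes report something else, mostly with a low value. They report only what shows in the picture. A call takes as long as a camera call. They do not tell look-alikes from the thing itself.
- cams.regions_of(camera, name): "pixels" (480x640 bool, what is visible of it) and "pixel" ([column, row] in pixels, amid what is visible of it).
The state is a dict: "clock": time; "qpos": joint angles; "qd": joint speeds; "tau": joint torques, N m; "eef_pos": TCP position; "tool_rot": TCP orientation; "force": force on the tool from outside, world axes, zero at the start; "torque": the same for the moment, N m; "width": finger opening in mm.
Only numpy, scipy, OpenCV 4.12 (cv2) and the standard library are available. Lean on these libraries where they do the work, as an engineer would, in place of code of your own. Each camera call takes 0.05 s, during which the arm holds its last target.

## Working session

There is one attempt and no reset: what is moved stays moved. The work goes in short steps, Python scripts to look and compute and a tool call to move; the robot and the scene stay as the last step left them, time stands still between calls to the robot, and variables do not carry over. Pictures are saved under pics/ and viewed, and the job is handed in when it is done.

Besides the shell and the picture viewer there is one more tool, called after "Emit:" as a command line: name --pt "numbers of a row" for each row, then --argument value for the rest. step_arm: Moves the arm, as the interface text tells. Its arguments: {"type":"object","properties":{"linear":{"type":"array"},"yaw":{"type":"array"},"gripper":{"type":"array"}},"required":["linear","yaw","gripper"]}

```bash
mkdir -p pics; ls; cat > h.py <<'E'
from cell import ctrl, cams
import numpy as np, cv2
def grab(n,f):
    d=cams.get_image(n); cv2.imwrite('pics/'+f,d['frame'][:,:,::-1]); return d
def pts(d):
    K=np.array(d['intrinsics']);T=np.array(d['cam_to_world']);z=d['depth'].astype(float)
    v,u=np.mgrid[0:480,0:640]
    P=np.stack([(u-K[0,2])/K[0,0]*z,(v-K[1,2])/K[1,1]*z,z,np.ones_like(z)],-1)@T.T
    P=P[...,:3]; P[z<=0]=np.nan
    return P
E
python3 - <<'E'
from h import *
s=ctrl.read_state(); print(s)
for n in ['scene','top','wrist']:
    d=grab(n,n+'0.png'); np.savez('pics/'+n+'0.npz',**d)
    P=pts(d)
    print(n,np.array(d['cam_to_world']).round(3).tolist())
    for k in ['tray_arm','stand']:
        for r in cams.regions_of(n,k):
            u,v=[int(x) for x in r['pixel']]; print(k,r['conf'],u,v,P[v,u].round(0),np.nanmedian(P[r['pixels']],0).round(0))
print(ctrl.read_state()['clock'])
E
```

```text
pics
{'clock': 0.0, 'qpos': array([-1.31377641,  0.62933481,  0.03844079,  1.5183695 , -0.02695951,
        0.99630986, -0.01997304]), 'qd': array([-0.00016597,  0.0015616 ,  0.00059336, -0.00111343,  0.00174858,
       -0.00089966,  0.00047135]), 'tau': array([-1.12864978e-03, -5.63401330e+01,  1.22603148e+00, -1.93438429e+01,
        1.10701629e-02,  1.08173027e-02,  7.50075799e-06]), 'eef_pos': array([206.00481986, 615.87882076, 255.39589886]), 'tool_rot': array([3.14153476e+00, 1.90273352e-03, 1.24802626e+00]), 'force': array([-0.37691681, -0.24050305,  0.26129682]), 'torque': array([-0.02595764, -0.02185089, -0.02781723]), 'width': 85.45453702803401}
scene [[-0.794, 0.356, -0.493, 1061.028], [0.608, 0.484, -0.629, 616.07], [0.015, -0.8, -0.6, 776.975], [0.0, 0.0, 0.0, 1.0]]
tray_arm 0.82 286 189 [ 405. -331.   72.] [ 392. -381.   34.]
tray_arm 0.69 207 223 [ 611. -390.   16.] [ 612. -378.   29.]
stand 0.72 313 267 [570.  -3. 112.] [570.  -2.  80.]
top [[-0.066, -0.976, 0.207, 315.585], [-0.998, 0.064, -0.014, -56.959], [0.001, -0.208, -0.978, 1090.367], [0.0, 0.0, 0.0, 1.0]]
tray_arm 0.87 493 315 [ 375. -419.    2.] [ 374. -410.   20.]
tray_arm 0.59 466 198 [ 604. -374.   71.] [ 622. -381.   24.]
stand 0.8 292 233 [536. -29. 154.] [550. -28.  27.]
wrist [[0.317, 0.9, 0.299, 128.226], [0.948, -0.3, -0.101, 644.342], [-0.001, 0.316, -0.949, 373.77], [0.0, 0.0, 0.0, 1.0]]
0.45
```

View pics/scene0.png

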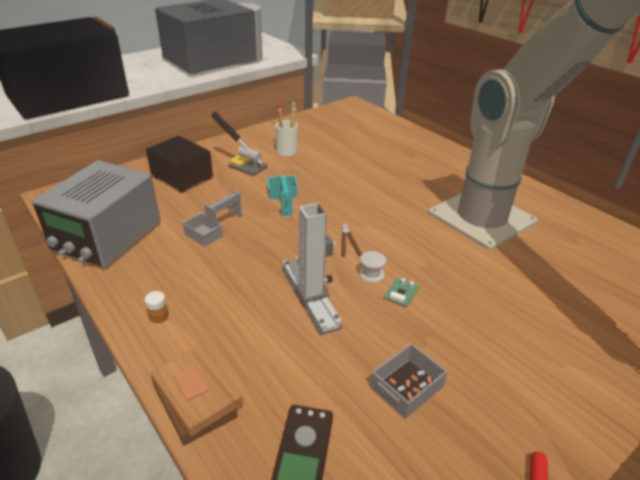

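View pics/top0.png

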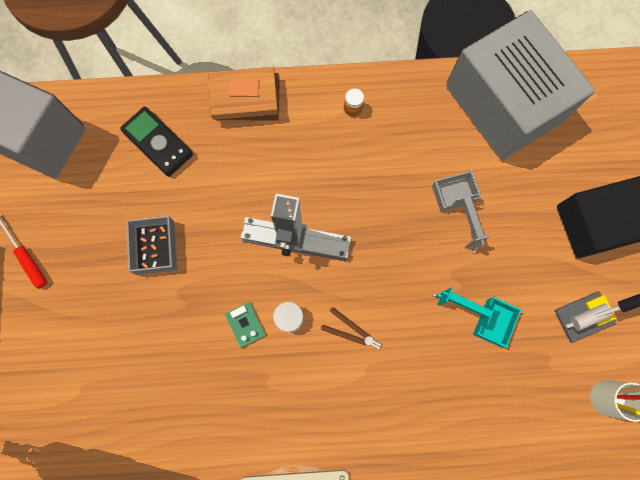

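```bash
python3 - <<'E'
import cv2,numpy as np
a=cv2.imread('pics/top0.png'); s=cv2.imread('pics/scene0.png')
A=cv2.resize(a[175:275,225:365],(560,400),interpolation=cv2.INTER_CUBIC)
B=cv2.resize(a[150:350,425:535],(220,400),interpolation=cv2.INTER_CUBIC)
cv2.imwrite('pics/c1.png',np.hstack([A,B]))
A=cv2.resize(s[190:340,270:350],(320,600),interpolation=cv2.INTER_CUBIC)
B=cv2.resize(s[170:270,170:310],(480,343),interpolation=cv2.INTER_CUBIC)
B=np.vstack([B,np.zeros((257,480,3),np.uint8)])
cv2.imwrite('pics/c2.png',np.hstack([A,B]))
E
```

```text
(no output)
```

View pics/c1.png

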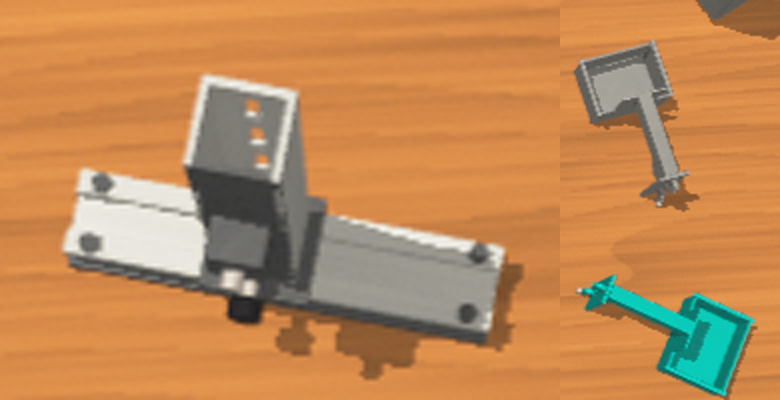

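View pics/c2.png

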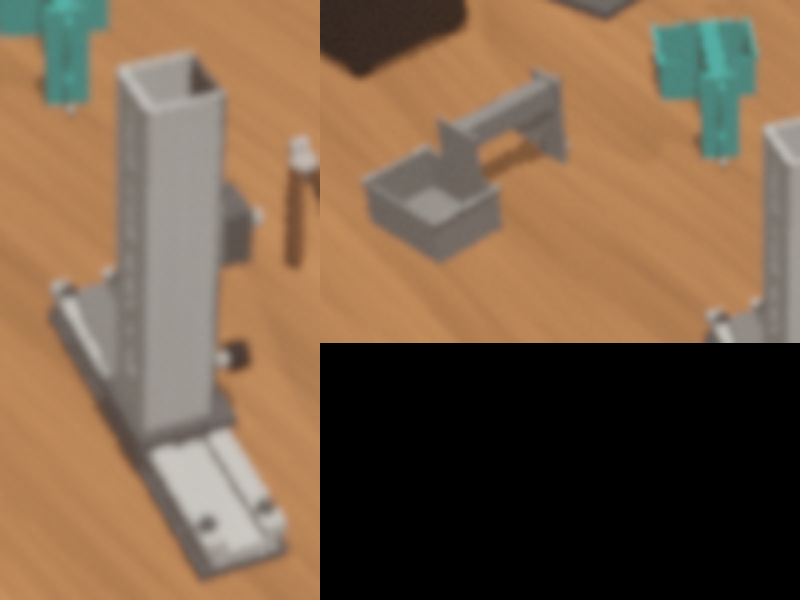

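```bash
python3 - <<'E'
from h import *
for n in ['top','scene']:
    d=dict(np.load(f'pics/{n}0.npz')); P=pts(d).reshape(-1,3)
    C=d['frame'].reshape(-1,3)
    m=(abs(P[:,0]-560)<100)&(abs(P[:,1]+20)<130)&(P[:,2]>20)
    Q=P[m]
    rail=Q[(Q[:,2]>26)&(Q[:,2]<42)]
    print(n,'rail',len(rail),cv2.minAreaRect(rail[:,:2].astype(np.float32)),np.median(rail[:,2]))
    rim=Q[(Q[:,2]>228)]
    print('rim',len(rim),cv2.minAreaRect(rim[:,:2].astype(np.float32)),np.percentile(rim[:,2],[5,50,95]))
    print(cv2.boxPoints(cv2.minAreaRect(rim[:,:2].astype(np.float32))).round(1).tolist())
    print(cv2.boxPoints(cv2.minAreaRect(rail[:,:2].astype(np.float32))).round(1).tolist())
    up=Q[(Q[:,2]>60)&(Q[:,2]<225)]
    print('up',len(up),cv2.boxPoints(cv2.minAreaRect(up[:,:2].astype(np.float32))).round(1).tolist())
    # tray
    m=(abs(P[:,0]-610)<90)&(abs(P[:,1]+380)<90)&(P[:,2]>6); T=P[m]
    for lo,hi in [(6,30),(30,45),(55,68),(68,76),(76,95)]:
        t=T[(T[:,2]>lo)&(T[:,2]<hi)]
        if len(t)>4: print('tray',lo,hi,len(t),cv2.boxPoints(cv2.minAreaRect(t[:,:2].astype(np.float32))).round(1).tolist(), t.mean(0).round(1))
E
```

```text
top rail 581 ((556.5895385742188, -31.67022705078125), (220.2998504638672, 55.85163879394531), 77.75349426269531) 28.530495634615363
rim 237 ((561.8978271484375, -22.104778289794922), (40.136871337890625, 41.4857063293457), 75.1374282836914) [229.68699462 234.78643117 237.54245642]
[[536.7000122070312, -36.20000076293945], [576.7999877929688, -46.79999923706055], [587.0999755859375, -8.0], [547.0, 2.5999999046325684]]
[[505.8999938964844, -133.39999389648438], [560.5, -145.1999969482422], [607.2000122070312, 70.0], [552.7000122070312, 81.9000015258789]]
up 1014 [[508.29998779296875, -28.200000762939453], [575.9000244140625, -47.5], [586.9000244140625, -9.0], [519.2999877929688, 10.300000190734863]]
tray 6 30 357 [[518.7999877929688, -406.29998779296875], [634.5999755859375, -470.0], [715.4000244140625, -323.0], [599.5, -259.29998779296875]] [ 633.7 -370.    17.6]
tray 30 45 286 [[510.6000061035156, -352.6000061035156], [527.2000122070312, -434.29998779296875], [673.4000244140625, -404.5], [656.7999877929688, -322.79998779296875]] [ 632.3 -373.6   35.7]
tray 55 68 120 [[514.2999877929
[... 1272 characters left out ...]
546 [[512.0, -348.29998779296875], [528.5999755859375, -430.8999938964844], [674.5999755859375, -401.6000061035156], [658.0, -319.0]] [ 626.  -366.9   18.4]
tray 30 45 310 [[513.0, -347.3999938964844], [529.2999877929688, -431.5], [674.9000244140625, -403.29998779296875], [658.7000122070312, -319.20001220703125]] [ 614.6 -372.    35.7]
tray 55 68 157 [[518.0, -375.0], [529.0, -416.79998779296875], [615.2999877929688, -394.1000061035156], [604.2000122070312, -352.29998779296875]] [ 570.9 -375.7   61.7]
tray 68 76 163 [[516.4000244140625, -364.6000061035156], [522.0, -407.20001220703125], [612.7000122070312, -395.29998779296875], [607.0999755859375, -352.70001220703125]] [ 567.1 -380.5   71.1]
```

The grey tray (top image, arm at about 465,205) is the one meant. The one at 490,315 is turquoise, so it is a look-alike. The upright's slots face away from the robot (+x). I'll swing the wrist camera to that side first.

Emit:
step_arm --pt "-20 28 -30" --pt "-40 56 -60" --pt "-60 84 -60" --pt "-80 112 -60" --pt "-100 140 -60" --pt "-120 168 -60" --pt "-140 196 -60" --pt "-160 223 -60" --yaw '[0.12,0.24,0.36,0.48,0.6,0.72,0.84,0.96]' --gripper '[1,1,1,1,1,1,1,1]'

```text
clock: 1.12
eef_pos: [367.8, 392.4, 316.7]
tool_rot: [-3.141, -0.001, 0.282]
force: [0.6, -0.2, 0.3]
width: 85.4
```

```bash
cat > go.py <<'E'
import sys
from h import *
s=ctrl.read_state(); p=s['eef_pos'];y=s['tool_rot'][2]
t=np.array([float(v) for v in sys.argv[1:4]]); ty=np.radians(float(sys.argv[4]))
d=t-p; w=(ty-y+np.pi)%(2*np.pi)-np.pi
print('pos',p.round(1),'yaw',np.degrees(y).round(2),'F',s['force'].round(1),'q',s['qpos'].round(2),'w',round(s['width'],1),'t',s['clock'])
print('lin',[round(d[0]*np.cos(y)+d[1]*np.sin(y),1),round(d[0]*np.sin(y)-d[1]*np.cos(y),1),round(-d[2],1)],'yaw',round(-w,3))
E
python3 go.py 690 -50 280 -103
```

```text
pos [367.8 392.4 316.7] yaw 16.15 F [ 0.6 -0.2  0.3] q [-1.1   0.41  0.33  1.76 -0.16  0.99 -0.43] w 85.4 t 1.1167
lin [np.float64(186.4), np.float64(514.6), np.float64(36.7)] yaw 2.08
```

Emit:
step_arm --pt "12 32 -3" --pt "23 64 -6" --pt "35 96 -10" --pt "47 128 -10" --pt "58 160 -10" --pt "70 193 -10" --pt "82 225 -10" --pt "93 257 -10" --yaw '[0.12,0.24,0.36,0.48,0.6,0.72,0.84,0.96]' --gripper '[1,1,1,1,1,1,1,1]'

```text
clock: 1.78
eef_pos: [529.9, 172.7, 326.6]
tool_rot: [-3.141, -0.0, -0.678]
force: [0.4, 0.1, -0.1]
width: 85.7
```

```bash
python3 go.py 700 -52 270 -103
```

```text
pos [529.9 172.7 326.6] yaw -38.82 F [ 0.4  0.1 -0.1] q [-0.77  0.48  0.61  1.7  -0.31  1.06 -0.73] w 85.7 t 1.7833
lin [np.float64(273.4), np.float64(68.4), np.float64(56.6)] yaw 1.12
```

Emit:
step_arm --pt "34 9 0" --pt "68 17 0" --pt "103 26 0" --pt "137 34 0" --pt "171 43 10" --pt "205 51 25" --pt "240 60 40" --pt "273 68 56" --yaw '[0.12,0.24,0.36,0.48,0.6,0.72,0.84,0.96]' --gripper '[1,1,1,1,1,1,1,1]'

```text
clock: 2.45
eef_pos: [701.5, -50.7, 269.8]
tool_rot: [-3.141, 0.0, -1.638]
force: [0.6, 0.7, 0.9]
width: 85.3
```

Emit:
step_arm --pt "0 0 0" --pt "0 0 0" --pt "0 0 0" --yaw '[0.1,0.16,0.16]' --gripper '[1,1,1]'

```text
clock: 2.7
eef_pos: [700.3, -50.0, 269.1]
tool_rot: [3.14, -0.001, -1.795]
force: [-0.5, 1.4, -0.4]
width: 85.2
```

```bash
python3 - <<'E'
from h import *
d=grab('wrist','w1.png'); np.savez('pics/w1.npz',**d)
P=pts(d); print(np.array(d['cam_to_world']).round(2)[:3])
for (u,v) in [(320,240),(320,400),(320,100)]: print(P[v,u])
E
python3 go.py 700 -52 270 -103
```

```text
[[-2.2000e-01 -9.2000e-01 -3.1000e-01  7.7990e+02]
 [-9.8000e-01  2.1000e-01  7.0000e-02 -6.5960e+01]
 [ 0.0000e+00  3.2000e-01 -9.5000e-01  3.8684e+02]]
[652.23846457 -34.39809356   2.08868537]
[579.71290107 -18.67828416 167.27549884]
[798.09456827 -67.9235023    1.53526201]
pos [700.4 -49.2 269.7] yaw -102.6 F [0.9 0.6 0.3] q [-0.36  0.83  0.82  1.35 -0.61  1.23 -1.29] w 85.4 t 2.75
lin [np.float64(2.8), np.float64(-0.2), np.float64(-0.3)] yaw 0.007
```

View pics/w1.png

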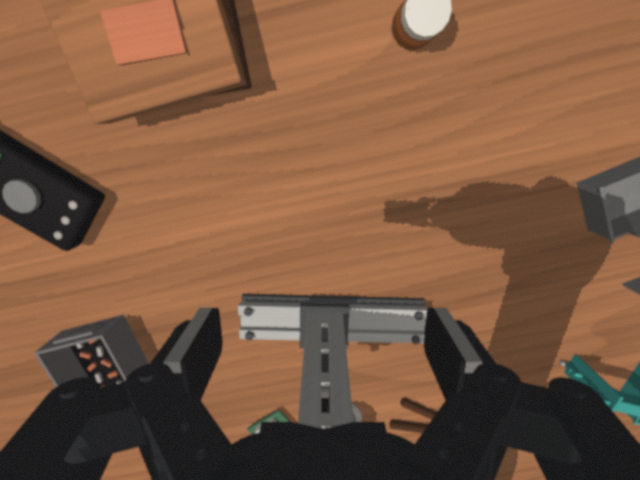

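```bash
cat > up.py <<'E'
from h import *
import sys
d=dict(np.load(sys.argv[1])); P=pts(d); g=cv2.cvtColor(d['frame'],cv2.COLOR_RGB2GRAY)
Q=P.reshape(-1,3)
near=(abs(Q[:,0]-580)<60)&(abs(Q[:,1]+27)<140)
fr=Q[near&(Q[:,2]>45)&(Q[:,2]<230)&(Q[:,0]>565)]
# plane fit robust
m=np.ones(len(fr),bool)
for _ in range(5):
    c=fr[m].mean(0); n=np.linalg.svd(fr[m]-c)[2][2]; r=(fr-c)@n; m=abs(r)<2.5
n*=np.sign(n[0]); print('front n',n.round(4),'c',c.round(1),m.sum(),'std',r[m].std(), 'yaw',np.degrees(np.arctan2(n[1],n[0])))
rail=Q[near&(Q[:,2]>28)&(Q[:,2]<40)]
print('rail',cv2.minAreaRect(rail[:,:2].astype(np.float32)),np.median(rail[:,2]))
t=np.array([-n[1],n[0],0]);t/=np.linalg.norm(t)
f=fr[m]; s=f@t
for lo in range(50,230,30):
    k=(f[:,2]>lo)&(f[:,2]<lo+30)
    if k.sum()>10: print(lo,k.sum(),np.percentile(s[k],[1,99]).round(1),(f[k]@n).mean().round(1))
print('rail s mid',[(rail@t).min(),(rail@t).max()],'n max',np.percentile(rail@n,[0.5,99.5]))
E
python3 up.py pics/w1.npz
python3 - <<'E'
import cv2
a=cv2.imread('pics/w1.png')
cv2.imwrite('pics/w1c.png',cv2.resize(a[285:430,230:440],(798,551),interpolation=cv2.INTER_CUBIC))
E
```

```text
front n [ 0.9681 -0.2506 -0.0031] c [579.4 -22.5 134.5] 4528 std 0.5131852485630877 yaw -14.51449534659086
rail ((556.53173828125, -24.693199157714844), (212.40301513671875, 57.15442657470703), 76.26134490966797) 34.26652428557199
50 536 [103.7 142.9] 566.2
80 713 [103.6 142.7] 566.1
110 836 [103.7 142.9] 566.2
140 1183 [103.7 142.9] 566.1
170 1170 [103.8 142.9] 566.2
rail s mid [np.float64(9.579831162560827), np.float64(221.9596782933168)] n max [518.28990099 572.7531352 ]
```

View pics/w1c.png

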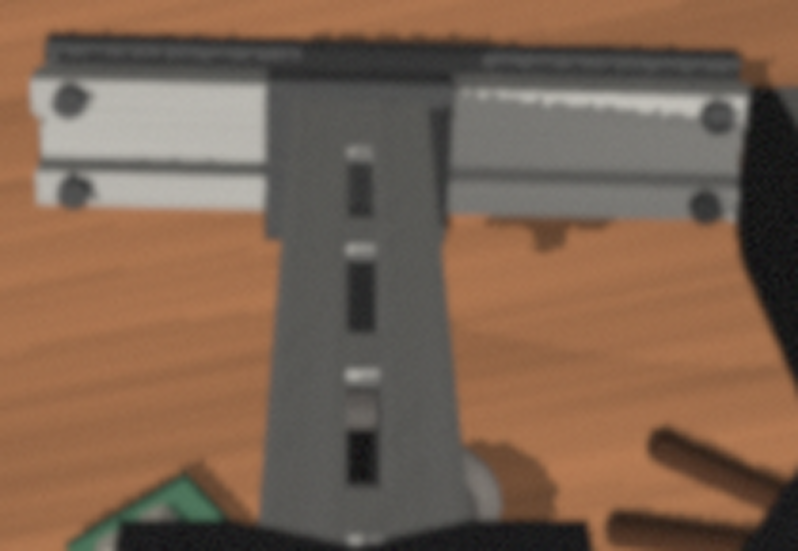

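Wrist picture: upright spans columns 300–350, slots run down column 325 and the roller shows in the second slot (crop 360,410). Slot line is at about (579, -22.6) and the outward normal's yaw is about -14.3°. Next I'll look at the tray.

```bash
python3 go.py 645 -370 270 -77
```

```text
pos [700.4 -49.2 269.7] yaw -102.6 F [0.9 0.6 0.3] q [-0.36  0.83  0.82  1.35 -0.61  1.23 -1.29] w 85.4 t 2.75
lin [np.float64(325.1), np.float64(-15.9), np.float64(-0.3)] yaw -0.447
```

Emit:
step_arm --pt "40 -2 0" --pt "80 -4 0" --pt "120 -6 0" --pt "160 -8 0" --pt "200 -10 0" --pt "240 -12 0" --pt "282 -14 0" --pt "322 -16 0" --yaw '[-0.06,-0.12,-0.18,-0.24,-0.3,-0.36,-0.42,-0.45]' --gripper '[1,1,1,1,1,1,1,1]'

```text
clock: 3.42
eef_pos: [645.2, -368.0, 271.2]
tool_rot: [-3.14, -0.0, -1.336]
force: [1.1, 1.0, 0.2]
width: 85.5
```

Emit:
step_arm --pt "0 0 0" --pt "0 0 0" --yaw '[0,0]' --gripper '[1,1]'

```text
clock: 3.58
eef_pos: [643.2, -370.7, 271.0]
tool_rot: [3.141, -0.002, -1.346]
force: [0.9, 1.6, 0.3]
width: 85.2
```

```bash
python3 - <<'E'
from h import *
d=grab('wrist','w2.png'); np.savez('pics/w2.npz',**d)
for r in cams.regions_of('wrist','tray_arm'): print(r['conf'],r['pixel'],pts(d)[int(r['pixel'][1]),int(r['pixel'][0])])
E
python3 go.py 645 -370 270 -77
```

```text
0.72 [288.4, 403.6] [ 365.32088028 -385.39021285   13.0881553 ]
0.62 [319.1, 223.0] [ 613.37216958 -371.52108453    2.55624042]
pos [ 646.1 -365.5  270.5] yaw -76.77 F [-0.6  1.  -0.2] q [ 0.18  0.85  0.66  1.2  -0.51  1.25 -0.51] w 85.5 t 3.6833
lin [np.float64(4.2), np.float64(2.1), np.float64(0.5)] yaw 0.004
```

View pics/w2.png

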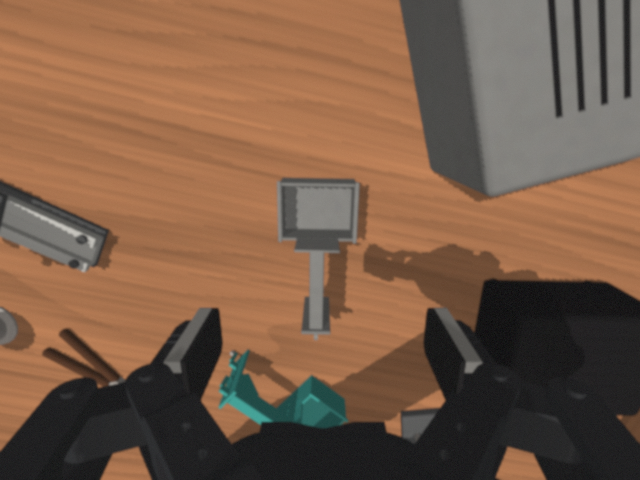

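```bash
python3 - <<'E'
from h import *
d=dict(np.load('pics/w2.npz')); P=pts(d)
v,u=np.mgrid[0:480,0:640]
m=(u>270)&(u<365)&(v>170)&(v<345)
Q=P[m&(P[...,2]>60)]
arm=Q[(Q[:,2]>66)&(Q[:,2]<76)]
print(len(arm),np.median(arm[:,2]))
a=arm[(arm[:,0]>535)&(arm[:,0]<595)]
vx,vy,x0,y0=cv2.fitLine(a[:,:2].astype(np.float32),cv2.DIST_HUBER,0,.01,.01).ravel()
print('dir',np.degrees(np.arctan2(vy,vx)),x0,y0)
ang=np.arctan2(vy,vx) ; ang=ang if vx>0 else ang+np.pi
e=np.array([np.cos(ang),np.sin(ang)]);nn=np.array([-e[1],e[0]])
o=np.array([x0,y0])
s=(Q[:,:2]-o)@e; w=(Q[:,:2]-o)@nn
for lo in range(-70,80,8):
    k=(s>=lo)&(s<lo+8)
    if k.sum(): print(lo,k.sum(),np.percentile(w[k],[1,99]).round(1),np.median(Q[k,2]).round(1),np.percentile(Q[k,2],[2,98]).round(1))
print('s range',s.min(),s.max())
# tray rim
T=P[m]; T=T[(T[:,2]>28)&(T[:,2]<42)]
r=cv2.minAreaRect(T[:,:2].astype(np.float32)); print(r)
st=(T[:,:2]-o)@e; wt=(T[:,:2]-o)@nn
print(np.percentile(st,[1,99]),np.percentile(wt,[1,99]))
print('o',o,'e',e)
E
```

```text
1411 72.49590735572167
dir 13.504036 565.97876 -380.1765
-62 20 [0.3 3.6] 70.5 [69.4 71.6]
-54 114 [-13.4  15.3] 76.1 [61.4 77.8]
-46 223 [-12.4  15.9] 72.5 [60.6 77. ]
-38 87 [-5.2  7.2] 72.7 [71.3 74.1]
-30 94 [-6.3  7. ] 72.7 [71.3 74.1]
-22 98 [-6.3  6.8] 72.6 [70.9 74. ]
-14 102 [-6.4  6.7] 72.5 [71.1 74. ]
-6 99 [-6.5  6.5] 72.6 [71.5 73.7]
2 102 [-6.6  6.3] 72.5 [71.3 74.2]
10 109 [-6.7  6.1] 72.5 [71.4 73.6]
18 103 [-6.8  5.9] 72.5 [71.5 74.1]
26 116 [-7.8  5.8] 72.6 [71.  74.1]
34 362 [-22.2  19.9] 70.9 [60.6 73.6]
s range -60.042948860375844 41.71465710798349
((592.1369018554688, -374.5835266113281), (146.97047424316406, 82.15873718261719), 11.668508529663086)
[-46.29562333  99.11147809] [-42.89702137  38.89923925]
o [ 565.97876 -380.1765 ] e [0.97235346 0.23351388]
```

```bash
python3 - <<'E'
from h import *
d=dict(np.load('pics/w2.npz')); P=pts(d)
for u,v in [(490,285),(482,380),(500,400),(230,360),(240,395),(480,190),(440,165)]: print(u,v,P[v,u].round(0))
import cv2
cv2.imwrite('pics/w2c.png',cv2.resize(d['frame'][165:350,210:430,::-1],(660,555),interpolation=cv2.INTER_CUBIC))
E
python3 go.py 564 -380.6 150 -77.8
python3 go.py 564 -380.6 150 -77.8
```

```text
490 285 [ 592. -575.   25.]
482 380 [ 664. -410.  306.]
500 400 [ 665. -412.  314.]
230 360 [ 421. -302.   19.]
240 395 [ 415. -325.   66.]
480 190 [ 701. -471.  137.]
440 165 [ 708. -467.   51.]
pos [ 646.1 -365.5  270.5] yaw -76.77 F [-0.6  1.  -0.2] q [ 0.18  0.85  0.66  1.2  -0.51  1.25 -0.51] w 85.5 t 3.6833
lin [np.float64(-4.0), np.float64(83.3), np.float64(120.5)] yaw 0.018
pos [ 646.1 -365.5  270.5] yaw -76.77 F [-0.6  1.  -0.2] q [ 0.18  0.85  0.66  1.2  -0.51  1.25 -0.51] w 85.5 t 3.6833
lin [np.float64(-4.0), np.float64(83.3), np.float64(120.5)] yaw 0.018
```

View pics/w2c.png

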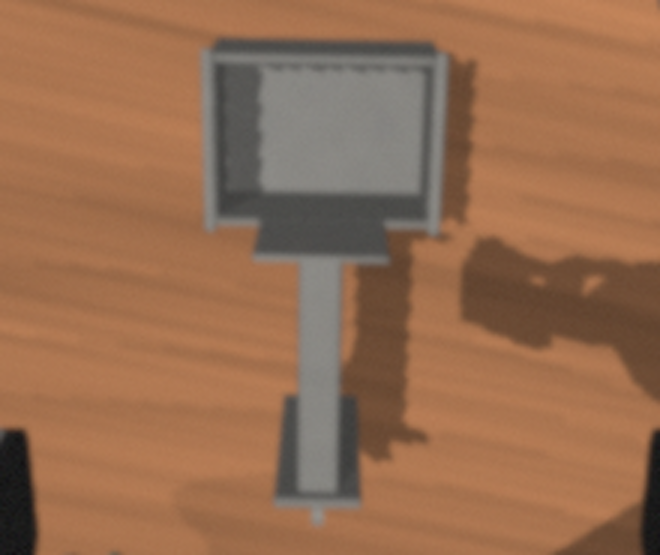

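Grey tray with an uncoloured clawed arm (crop: tray 325,130, arm 320,370, claw 318,515). It is the one meant. Moving above the grip point.

Emit:
step_arm --pt "-1 21 20" --pt "-2 42 50" --pt "-3 63 85" --pt "-4 83 120" --pt "-4 83 120" --pt "-4 83 120" --pt "-4 83 120" --yaw '[0.01,0.018,0.018,0.018,0.018,0.018,0.018]' --gripper '[1,1,0.5,0.2,0.1,0.1,0.1]'

```text
clock: 4.27
eef_pos: [566.1, -380.3, 151.3]
tool_rot: [-3.139, -0.001, -1.356]
force: [0.3, -0.1, -0.3]
width: 47.1
```

```bash
python3 - <<'E'
from h import *
d=grab('wrist','w3.png'); np.savez('pics/w3.npz',**d)
T=np.array(d['cam_to_world']);print(T.round(3))
P=pts(d); Q=P.reshape(-1,3)
for n in range(3):
    print(ctrl.read_state()['eef_pos'], ctrl.read_state()['clock'])
E
python3 go.py 564 -380.6 67 -77.8
```

```text
[[ 2.13000e-01 -9.27000e-01 -3.10000e-01  6.45347e+02]
 [-9.77000e-01 -2.02000e-01 -6.80000e-02 -3.60801e+02]
 [ 0.00000e+00  3.17000e-01 -9.48000e-01  2.69251e+02]
 [ 0.00000e+00  0.00000e+00  0.00000e+00  1.00000e+00]]
[ 566.4967298  -380.83227702  151.90991174] 4.3167
[ 566.4967298  -380.83227702  151.90991174] 4.3167
[ 566.4967298  -380.83227702  151.90991174] 4.3167
pos [ 566.5 -380.8  151.9] yaw -77.71 F [-0.2 -0.2  0.1] q [ 0.23  0.87  0.61  1.52 -0.58  0.93 -0.34] w 47.2 t 4.3167
lin [np.float64(-0.8), np.float64(2.4), np.float64(84.9)] yaw 0.002
```

View pics/w3.png

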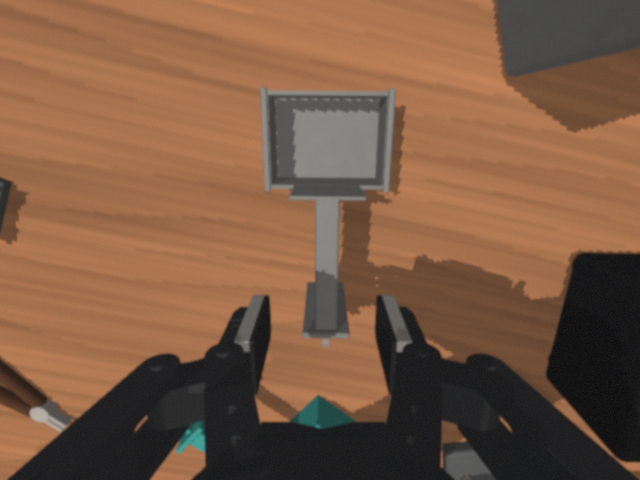

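Emit:
step_arm --pt "0 2 30" --pt "0 2 60" --pt "0 2 80" --pt "0 2 85" --pt "0 2 85" --pt "0 2 85" --yaw '[0,0,0,0,0,0]' --gripper '[0.1,0.1,0.1,0.1,0.1,0.1]'

```text
clock: 4.82
eef_pos: [563.3, -382.8, 67.0]
tool_rot: [-3.14, -0.002, -1.359]
force: [-0.2, -0.1, 0.6]
width: 46.8
```

```bash
python3 - <<'E'
from h import *
d=grab('wrist','w4.png')
E
python3 go.py 564 -380.6 67 -77.8
```

```text
pos [ 563.3 -383.1   67.5] yaw -77.86 F [-0.  -0.5  0.5] q [ 0.26  0.97  0.54  1.57 -0.64  0.79 -0.28] w 47.3 t 4.8667
lin [np.float64(-2.3), np.float64(-1.2), np.float64(0.5)] yaw -0.001
```

View pics/w4.png

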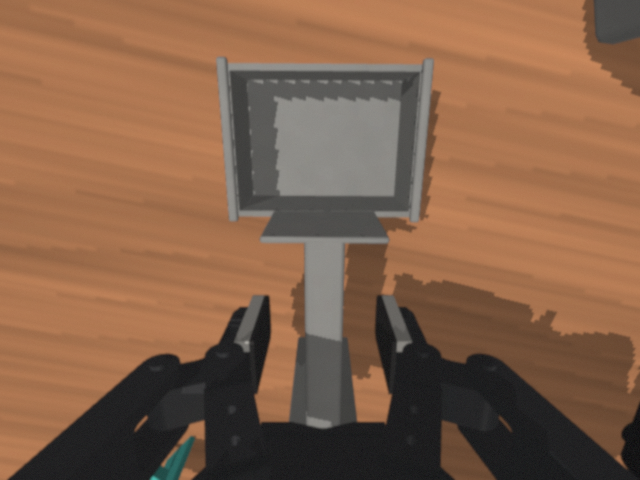

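Fingers (columns 270 and 376) straddle the arm, centred on column 324. Closing.

Emit:
step_arm --pt "0 0 0" --pt "0 0 0" --pt "0 0 0" --pt "0 0 0" --pt "0 0 0" --pt "0 0 0" --yaw '[0,0,0,0,0,0]' --gripper '[-0.3,-0.6,-1,-1,-1,-1]'

```text
clock: 5.37
eef_pos: [562.4, -383.1, 66.7]
tool_rot: [-3.14, -0.002, -1.36]
force: [-0.1, -0.4, 5.9]
width: 12.9
```

Emit:
step_arm --pt "0 0 -2" --pt "0 0 -5" --pt "0 0 -10" --pt "0 0 -20" --pt "0 0 -30" --pt "0 0 -30" --yaw '[0,0,0,0,0,0]' --gripper '[-1,-1,-1,-1,-1,-1]'

```text
clock: 5.87
eef_pos: [562.6, -383.5, 98.0]
tool_rot: [-3.139, -0.003, -1.36]
force: [-0.7, -1.0, -2.7]
width: 13.0
```

```bash
python3 - <<'E'
from h import *
d=grab('wrist','w5.png'); np.savez('pics/w5.npz',**d)
d=grab('scene','s5.png'); np.savez('pics/s5.npz',**d)
a=d['frame'][150:270,150:330,::-1]
cv2.imwrite('pics/s5c.png',cv2.resize(a,(720,480),interpolation=cv2.INTER_CUBIC))
E
python3 go.py 564 -380.6 67 -77.8
```

```text
pos [ 562.  -382.5   96.2] yaw -77.92 F [ 0.5  0.7 -3.3] q [ 0.25  0.93  0.57  1.56 -0.62  0.84 -0.3 ] w 13.3 t 5.9667
lin [np.float64(-1.5), np.float64(-2.3), np.float64(29.2)] yaw -0.002
```

View pics/w5.png

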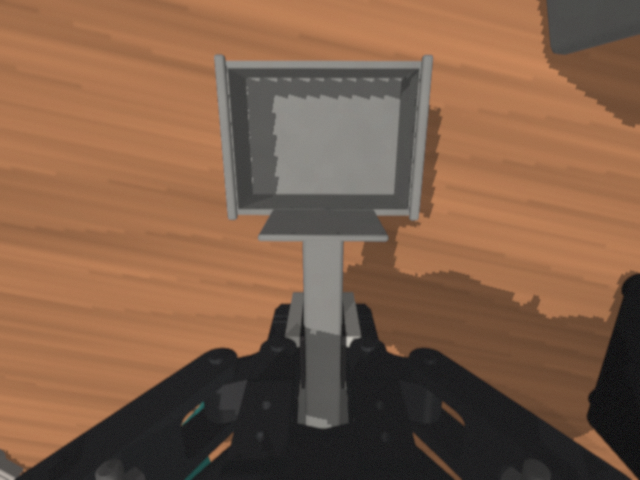

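View pics/s5c.png

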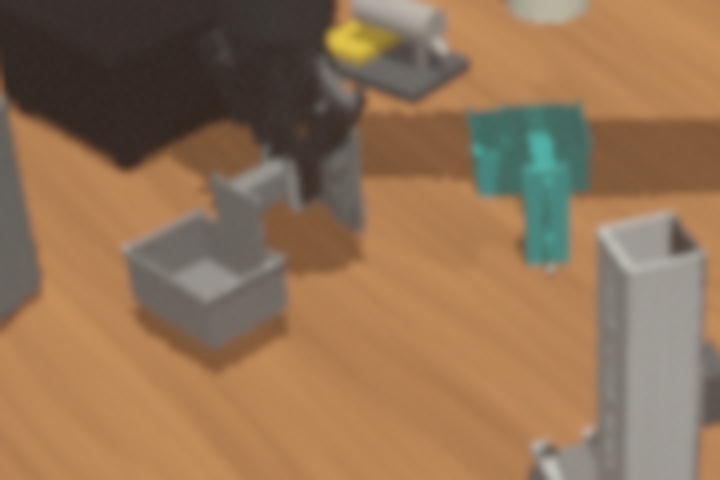

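```bash
cat > tr.py <<'E'
# tray geometry in hand, from wrist image
from h import *
import sys
d=dict(np.load(sys.argv[1])); P=pts(d); K=np.array(d['intrinsics']); T=np.array(d['cam_to_world'])
print('K',K[0,0],K[1,1],K[0,2],K[1,2])
cam=np.stack([P[...,0],P[...,1],P[...,2],np.ones(P.shape[:2])],-1)@np.linalg.inv(T).T
# camera tool-like axes: forward tilt; rotate to tool frame directions using world z and cam x
cx=T[:3,0]; zz=np.array([0,0,1.]); ex=cx-zz*(cx@zz); ex/=np.linalg.norm(ex); ey=np.cross(-zz,ex)
L=(P-T[:3,3]); X=L@ex; Y=L@ey; Z=L[...,2]
def line(a,n):
    print(n,len(a)); 
v,u=np.mgrid[0:480,0:640]
flr=(u>302)&(u<342)&(v>245)&(v<325)
print('arm top z at Y:')
for a,b in [(242,260),(260,275),(275,290)]:
    k=(u>308)&(u<338)&(v>=a)&(v<b); print(a,np.nanmedian(Y[k]).round(1),np.nanmedian(Z[k]).round(2),np.nanmedian(P[k][:,2]).round(2))
# floor of tray plane
k=(u>280)&(u<390)&(v>105)&(v<190); A=np.c_[X[k],Y[k],np.ones(k.sum())]; c=np.linalg.lstsq(A,Z[k],rcond=None)[0]
print('tray floor slope x,y(deg)',np.degrees(np.arctan(c[:2])).round(2),np.nanmedian(P[k][:,2]))
# arm edges by gray gradient
g=cv2.GaussianBlur(cv2.cvtColor(d['frame'],cv2.COLOR_RGB2GRAY),(3,3),0).astype(float)
zt=np.nanmedian(Z[(u>312)&(u<334)&(v>250)&(v<280)])
for r in range(246,286,8):
    row=np.abs(np.diff(g[r-2:r+3].mean(0)))
    l=290+np.argmax(row[290:318]); rr=330+np.argmax(row[330:355]); print(r,l+.5,rr+.5)
E
python3 tr.py pics/w5.npz; python3 - <<'E'
import sys; sys.argv=['x','pics/w5.npz']
import os; os.chdir('.')
from h import *
d=dict(np.load('pics/w5.npz')); P=pts(d); v,u=np.mgrid[0:480,0:640]
for (a,b,c,e) in [(225,232,80,210),(414,424,80,210),(240,410,62,68),(265,380,236,240)]:
    k=(u>=a)&(u<b)&(v>=c)&(v<e); q=P[k]; q=q[q[:,2]>55]; print(np.percentile(q[:,2],[10,50,90]).round(1), np.polyfit(q[:,0],q[:,2],1).round(3), q[:,0].min().round(1),q[:,0].max().round(1))
E
```

```text
K 354.5353072963072 354.5353072963072 322.59631121535296 239.08407919502335
arm top z at Y:
242 41.7 -112.24 103.76
260 47.6 -112.24 103.76
275 53.3 -112.3 103.7
 ** On entry to DLASCL parameter number  4 had an illegal value
 ** On entry to DLASCL parameter number  4 had an illegal value
[67.1 69.1 70.1] [-5.30000e-02  1.01893e+02] 598.7 649.3
[67.  69.5 70.5] [-5.90000e-02  1.06872e+02] 615.4 664.7
[66.9 67.8 68.6] [2.6000e-02 5.0633e+01] 654.2 669.2
[102.9 103.6 104.4] [2.3000e-02 8.9645e+01] 601.1 610.4Traceback (most recent call last):
  File "tr.py", line 18, in <module>
    k=(u>280)&(u<390)&(v>105)&(v<190); A=np.c_[X[k],Y[k],np.ones(k.sum())]; c=np.linalg.lstsq(A,Z[k],rcond=None)[0]
                                                                              ~~~~~~~~~~~~~~~^^^^^^^^^^^^^^^^^^^
    x, resids, rank, s = _umath_linalg.lstsq(a, b, rcond,
                         ~~~~~~~~~~~~~~~~~~~^^^^^^^^^^^^^
                                             signature=signature)
                                             ^^^^^^^^^^^^^^^^^^^^
    raise LinAlgError("SVD did not converge in Linear Least Squares")
numpy.linalg.LinAlgError: SVD did not converge in Linear Least Squares
```

```bash
cat > tilt.py <<'E'
from h import *
import sys
def tilt(d):
    P=pts(d); v,u=np.mgrid[0:480,0:640]
    k=(u>280)&(u<390)&(v>105)&(v<185)&np.isfinite(P[...,2])
    q=P[k]; c=q.mean(0); n=np.linalg.svd(q-c,full_matrices=False)[2][2]; n*=np.sign(n[2])
    T=np.array(d['cam_to_world']); ex=T[:3,0]; ey=np.cross([0,0,-1],ex)
    print('floor tilt deg about along-arm / sideways', np.degrees([n@ey,n@ex]).round(2), c.round(1))
    k=(u>310)&(u<336)&(v>242)&(v<300)&np.isfinite(P[...,2]); q=P[k]; c=np.median(q,0); m=abs(q[:,2]-c[2])<3; q=q[m]
    Y=(q-c)@ey; X=(q-c)@ex; A=np.c_[X,Y,np.ones(len(X))]; print('arm slope deg x,y',np.degrees(np.linalg.lstsq(A,q[:,2]-c[2],rcond=None)[0][:2]).round(2),c.round(1))
if __name__=='__main__':
    tilt(dict(np.load(sys.argv[1])))
E
python3 tilt.py pics/w5.npz; python3 - <<'E'
from h import *
d=dict(np.load('pics/w3.npz')); P=pts(d); v,u=np.mgrid[0:480,0:640]
k=(u>300)&(u<375)&(v>115)&(v<170)&np.isfinite(P[...,2]); q=P[k]; c=q.mean(0); n=np.linalg.svd(q-c,full_matrices=False)[2][2]; print(n,c)
E
```

```text
floor tilt deg about along-arm / sideways [-0.03 -0.14] [ 631.8 -373.    34.3]
arm slope deg x,y [ 0.03 -0.29] [ 593.9 -374.7  103.7]
[-1.11789654e-03 -5.38217288e-04 -9.99999230e-01] [ 632.65112534 -374.74745478    2.79090261]
```

```bash
python3 go.py 724 -60 237 -104.3
```

```text
pos [ 562.  -382.5   96.2] yaw -77.92 F [ 0.5  0.7 -3.3] q [ 0.25  0.93  0.57  1.56 -0.62  0.84 -0.3 ] w 13.3 t 5.9667
lin [np.float64(-281.5), np.float64(-225.9), np.float64(-140.8)] yaw 0.46
```

Emit:
step_arm --pt "0 0 -20" --pt "-5 0 -50" --pt "-20 0 -80" --pt "-45 -10 -110" --pt "-72 -25 -140" --pt "-100 -45 -141" --pt "-128 -68 -141" --pt "-156 -92 -141" --yaw '[0,0,0,0.03,0.08,0.13,0.18,0.23]' --gripper '[-1,-1,-1,-1,-1,-1,-1,-1]'

```text
clock: 6.63
eef_pos: [619.1, -208.8, 237.1]
tool_rot: [-3.141, 0.001, -1.593]
force: [0.6, 0.1, -3.2]
width: 13.0
```

```bash
python3 go.py 724 -60 237 -104.3
```

```text
pos [ 619.1 -208.8  237.1] yaw -91.29 F [ 0.6  0.1 -3.2] q [-0.13  0.77  0.76  1.54 -0.58  1.07 -0.82] w 13.0 t 6.6333
lin [np.float64(-151.2), np.float64(-101.5), np.float64(0.1)] yaw 0.227
```

Emit:
step_arm --pt "-20 -20 0" --pt "-42 -40 0" --pt "-66 -60 0" --pt "-92 -76 0" --pt "-116 -90 0" --pt "-137 -98 0" --pt "-148 -101 0" --pt "-151 -102 0" --yaw '[0.03,0.06,0.1,0.14,0.18,0.21,0.227,0.227]' --gripper '[-1,-1,-1,-1,-1,-1,-1,-1]'

```text
clock: 7.3
eef_pos: [724.5, -56.6, 234.8]
tool_rot: [3.14, 0.002, -1.812]
force: [-0.5, 0.3, -3.5]
width: 12.9
```

Emit:
step_arm --pt "0 0 0" --pt "0 0 0" --pt "0 0 0" --yaw '[0,0,0]' --gripper '[-1,-1,-1]'

```text
clock: 7.55
eef_pos: [723.1, -63.8, 236.5]
tool_rot: [3.141, -0.001, -1.82]
force: [-0.6, -0.0, -3.9]
width: 13.2
```

```bash
python3 - <<'E'
from h import *
d=grab('wrist','w6.png'); np.savez('pics/w6.npz',**d)
E
python3 go.py 724 -60 237 -104.3; python3 tilt.py pics/w6.npz
```

```text
pos [723.2 -63.6 236.6] yaw -104.26 F [-0.2  0.1 -3. ] q [-0.33  0.89  0.82  1.3  -0.65  1.21 -1.3 ] w 13.4 t 7.6
lin [np.float64(-3.7), np.float64(0.1), np.float64(-0.4)] yaw 0.001
floor tilt deg about along-arm / sideways [-0.14 -0.18] [788.5 -84.9 172.5]
arm slope deg x,y [ 0.32 -0.24] [754.  -69.8 242. ]
```

View pics/w6.png

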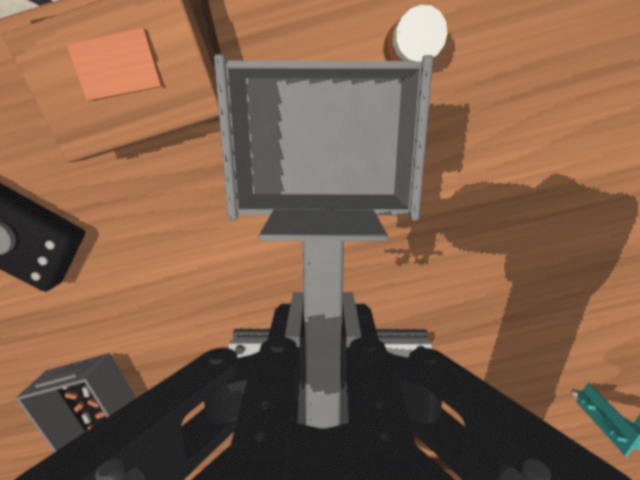

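```bash
cat > rel.py <<'E'
from h import *
import sys
d=dict(np.load(sys.argv[1])); yaw=np.radians(-14.3)
K=np.array(d['intrinsics']);T=np.array(d['cam_to_world']);P=pts(d)
n=np.array([np.cos(yaw),np.sin(yaw),0]);t=np.array([-n[1],n[0],0])
U0=np.array([579.1,-22.6,0])   # slot line on face (wrist w1)
g=cv2.GaussianBlur(cv2.cvtColor(d['frame'],cv2.COLOR_RGB2GRAY),(3,3),0).astype(float)
v,u=np.mgrid[0:480,0:640]
zt=np.nanmedian(P[(u>312)&(u<334)&(v>248)&(v<280)][:,2])
def ray(uu,vv,z):
    r=T[:3,:3]@np.array([(uu-K[0,2])/K[0,0],(vv-K[1,2])/K[1,1],1]); return T[:3,3]+r*(z-T[2,3])/r[2]
pt=[]
for r in range(246,292,5):
    gr=np.diff(g[r-1:r+2].mean(0))
    def sub(a,b):
        w=np.abs(gr[a:b]); i=np.argmax(w); j=slice(max(i-2,0),i+3); return a+(w[j]*np.arange(len(w))[j]).sum()/w[j].sum()+.5
    l=sub(295,312); q=sub(334,352); a=ray(l,r,zt);b=ray(q,r,zt); c=(a+b)/2
    pt.append([(c-U0)@n,(c-U0)@t]); print(r,round(l,1),round(q,1),'wid',round(np.linalg.norm(a-b),1),'out',round(pt[-1][0],1),'lat',round(pt[-1][1],2))
pt=np.array(pt); k=np.polyfit(pt[:,0],pt[:,1],1); print('arm rel yaw deg',np.degrees(np.arctan(k[0])).round(2),'lat mean',pt[:,1].mean().round(2),'lat at out mean',pt[:,0].mean().round(1))
# tray rim: sides at z top
zr=zt-61-11+36
rim=P[(u>215)&(u<436)&(v>50)&(v<75)]; rim=rim[abs(rim[:,2]-zr)<4]; o=(rim-U0)@n; print('rim far out',np.percentile(o,[50,90,99]).round(1),zt,zr,np.median(rim[:,2]))
S=P[(u>210)&(u<440)&(v>50)&(v<225)]; S=S[abs(S[:,2]-zr)<4]; 
l=(S-U0)@t; oo=(S-U0)@n
for a in range(int(oo.min()),int(oo.max()),10):
    kk=(oo>=a)&(oo<a+10); print(a,np.percentile(l[kk],[1,99]).round(1),kk.sum())
E
python3 rel.py pics/w6.npz; python3 rel.py pics/w5.npz|grep yaw
```

```text
246 304.7 340.3 wid 12.0 out 190.2 lat -2.4
251 304.7 340.5 wid 12.1 out 188.5 lat -2.42
256 304.6 340.2 wid 12.1 out 186.6 lat -2.36
261 304.5 340.2 wid 12.2 out 184.8 lat -2.34
266 304.4 339.8 wid 12.1 out 183.0 lat -2.26
271 304.5 340.1 wid 12.3 out 181.1 lat -2.34
276 304.5 339.6 wid 12.2 out 179.2 lat -2.25
281 304.8 340.5 wid 12.4 out 177.3 lat -2.44
286 304.9 339.5 wid 12.1 out 175.4 lat -2.29
291 304.4 339.7 wid 12.4 out 173.4 lat -2.24
arm rel yaw deg -0.38 lat mean -2.33 lat at out mean 182.0
rim far out [250.1 251.5 252.9] 242.0026660320592 206.0026660320592 205.9199595470277
189 [-43.   37.9] 1466
199 [-43.3  38.2] 651
209 [-43.3  38.1] 694
219 [-43.3  38.1] 737
229 [-43.5  38. ] 783
239 [-43.3  38.1] 987
249 [-42.8  37.5] 1892
arm rel yaw deg 27.14 lat mean -337.22 lat at out mean 102.1
```

```bash
python3 - <<'E'
from h import *
d=dict(np.load('pics/w1.npz')); K=np.array(d['intrinsics']);T=np.array(d['cam_to_world'])
n=np.array([.9681,-.2506,-.0031]); 
yaw=np.radians(-14.3); t=np.array([-np.sin(yaw),np.cos(yaw),0]);U0=np.array([579.1,-22.6,0])
c=np.array([579.4,-22.5,134.5])
g=cv2.cvtColor(d['frame'],cv2.COLOR_RGB2GRAY).astype(float)
def hit(u,v):
    r=T[:3,:3]@np.array([(u-K[0,2])/K[0,0],(v-K[1,2])/K[1,1],1]); return T[:3,3]+r*((c-T[:3,3])@n)/(r@n)
col=g[:,322:328].mean(1)
print([ (v,int(col[v])) for v in range(318,430)])
for v in [336,340,358,362,366,403,407]:
    row=g[v,295:356]; 
    gr=np.abs(np.diff(row)); i=np.where(gr>12)[0]+295.5
    print(v,[ (x,round(float((hit(x,v)-U0)@t),1)) for x in i])
for v in [324,332,346,350,356,376,383,387,392,412,426]: print(v,hit(325,v).round(1))
E
```

```text
[(318, 87), (319, 87), (320, 87), (321, 88), (322, 94), (323, 108), (324, 120), (325, 119), (326, 109), (327, 91), (328, 71), (329, 60), (330, 58), (331, 57), (332, 56), (333, 57), (334, 57), (335, 57), (336, 57), (337, 58), (338, 56), (339, 54), (340, 53), (341, 61), (342, 74), (343, 84), (344, 86), (345, 85), (346, 87), (347, 88), (348, 103), (349, 126), (350, 137), (351, 125), (352, 105), (353, 83), (354, 59), (355, 45), (356, 45), (357, 44), (358, 43), (359, 43), (360, 42), (361, 44), (362, 43), (363, 42), (364, 42), (365, 42), (366, 43), (367, 42), (368, 43), (369, 42), (370, 44), (371, 51), (372, 66), (373, 80), (374, 86), (375, 87), (376, 87), (377, 86), (378, 87), (379, 87), (380, 89), (381, 107), (382, 136), (383, 151), (384, 140), (385, 116), (386, 94), (387, 75), (388, 74), (389, 82), (390, 85), (391, 89), (392, 94), (393, 99), (394, 101), (395, 101), (396, 95), (397, 80), (398, 56), (399, 32), (400, 26), (401, 26), (402, 26), (403, 28), (404, 26), (405, 25), (406, 28), (407, 28), (408, 26), (409, 25), (410, 28), (411, 38), (412, 56), (413, 73), (414, 83), (415, 87), (416,
[... 963 characters left out ...]
(np.float64(320.5), 3.7), (np.float64(321.5), 2.9), (np.float64(327.5), -2.4), (np.float64(328.5), -3.3), (np.float64(347.5), -20.0)]
403 [(np.float64(298.5), 20.3), (np.float64(320.5), 3.6), (np.float64(321.5), 2.8), (np.float64(327.5), -1.8), (np.float64(328.5), -2.5), (np.float64(329.5), -3.3)]
407 [(np.float64(298.5), 20.0), (np.float64(320.5), 3.6), (np.float64(321.5), 2.8), (np.float64(328.5), -2.5), (np.float64(329.5), -3.2)]
324 [579.  -23.3  60.5]
332 [579.  -23.2  75.5]
346 [579.1 -23.1  99.1]
350 [579.2 -23.  105.3]
356 [579.2 -22.9 114.2]
376 [579.4 -22.8 140.9]
383 [579.4 -22.7 149.3]
387 [579.4 -22.7 153.9]
392 [579.4 -22.6 159.5]
412 [579.5 -22.5 179.8]
426 [579.6 -22.4 192.5]
```

Emit:
step_arm --pt "-1 15 5" --pt "-2 32 10" --pt "-2 50 15" --pt "-2 66 19" --pt "-2 77 20" --pt "-2 80 20" --pt "-2 80 20" --pt "-2 80 20" --yaw '[0,0,0,0,0,0,0,0]' --gripper '[-1,-1,-1,-1,-1,-1,-1,-1]'

```text
clock: 8.27
eef_pos: [647.6, -40.8, 217.0]
tool_rot: [-3.14, 0.0, -1.818]
force: [1.0, -0.3, -3.9]
width: 13.1
```

```bash
python3 - <<'E'
from h import *
d=grab('wrist','w7.png'); np.savez('pics/w7.npz',**d)
d=grab('scene','s7.png'); np.savez('pics/s7.npz',**d)
e=grab('top','t7.png'); np.savez('pics/t7.npz',**e)
A=cv2.resize(d['frame'][140:280,210:350,::-1],(400,400),interpolation=cv2.INTER_CUBIC)
B=cv2.resize(e['frame'][120:260,220:360,::-1],(400,400),interpolation=cv2.INTER_CUBIC)
cv2.imwrite('pics/c7.png',np.hstack([A,B]))
E
python3 rel.py pics/w7.npz | grep -E 'yaw|rim|219|229'
python3 go.py 724 -60 217 -104.3
```

```text
arm rel yaw deg -1.16 lat mean 1.13 lat at out mean 103.2
rim far out [171.3 172.7 174.2] 222.65243927057497 186.65243927057497 186.6734537430765
pos [647.6 -40.6 216.5] yaw -104.12 F [-0.3  0.2 -3.3] q [-0.42  0.81  0.82  1.58 -0.66  1.05 -1.24] w 13.3 t 8.4167
lin [np.float64(0.2), np.float64(-78.9), np.float64(-0.5)] yaw 0.003
```

View pics/c7.png

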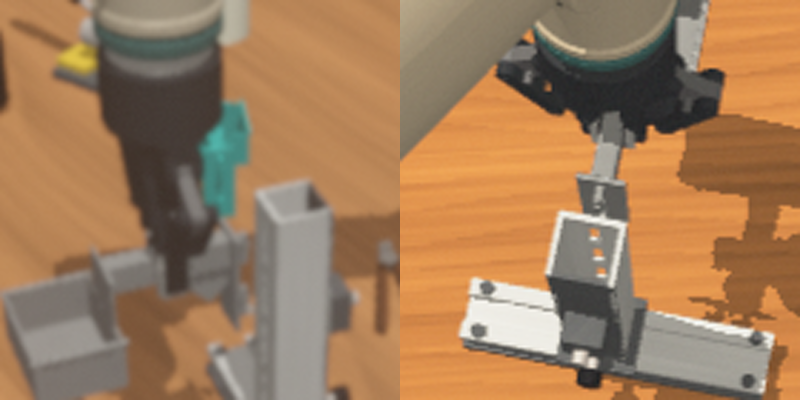

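```bash
cat > topm.py <<'E'
from h import *
import sys
d=dict(np.load(sys.argv[1])); P=pts(d).reshape(-1,3)
yaw=np.radians(-14.3); n=np.array([np.cos(yaw),np.sin(yaw),0]);t=np.array([-n[1],n[0],0]);U0=np.array([579.1,-22.6,0])
o=(P-U0)@n;l=(P-U0)@t
k=(abs(o)<8)&(abs(l)<40)&(P[:,2]>226)&(P[:,2]<242); print('rim',k.sum(),np.percentile(l[k],[1,99]).round(1),'o',np.percentile(o[k],[5,50,95]).round(1))
k0=(o>8)&(o<60)&(abs(l)<40)&(P[:,2]>190)
for a in range(8,60,4):
    k=k0&(o>=a)&(o<a+4)
    if k.sum(): print(a,k.sum(),np.percentile(l[k],[2,50,98]).round(1),np.percentile(P[k,2],[2,50,98]).round(1))
E
python3 topm.py pics/t7.npz; echo; python3 topm.py pics/s7.npz
```

```text
rim 108 [-23.7  15.7] o [-6.8 -0.2  2.8]
8 294 [-25.7  -9.2  37.6] [532.2 608.2 627.7]
12 301 [-27.   -9.8  36.7] [528.5 608.1 625.1]
16 306 [-28.4  -7.7  35.7] [211.2 604.3 622.6]
20 318 [-30.  -13.1  36.4] [516.5 602.5 620. ]
24 395 [-32.8 -10.   34.5] [193.  600.1 617.7]
28 361 [-35.3 -14.   33.5] [202.7 600.9 615.2]
32 569 [-36.2  -5.   31.8] [224.3 444.4 612.7]
36 875 [-37.6  -9.3  27.7] [222.7 424.7 609.9]
40 614 [-39.1 -20.4  35.6] [221.1 457.1 607.8]
44 495 [-39.8 -25.4  36.8] [221.6 549.9 605.2]
48 390 [-39.  -25.2  37.1] [221.2 592.9 603. ]
52 410 [-39.4 -14.2  38. ] [220.3 591.7 601.7]
56 326 [-38.7  -9.5  38.7] [220.5 589.9 601. ]

rim 94 [-21.5  20.6] o [-7.3  0.4  2.6]
12 3 [0.  1.  3.7] [207.  208.5 213.5]
16 24 [-2.   0.8  3.9] [195.9 209.2 220.1]
20 16 [-1.6  1.1 39.9] [197.6 214.2 615.2]
24 28 [-15.9  14.2  39.6] [202.4 414.  614.8]
28 105 [-24.7  11.2  38.2] [192.1 220.6 613.5]
32 81 [-24.8   8.5  38.6] [193.7 601.  611.9]
36 152 [-24.2  16.   39.2] [193.4 455.2 609.4]
40 213 [-21.6  22.3  37.6] [196.3 432.2 607.3]
44 224 [-22.2  26.1  32.3] [201.4 432.3 604.5]
48 247 [-24.   29.2  34.1] [196.6 431.  602.1]
52 291 [-24.   31.   35.6] [203.2 430.4 599.7]
56 283 [-26.   33.4  37.7] [230.6 434.1 598.2]
```

```bash
sed -i 's/(P\[:,2\]>190)/(P[:,2]>190)\&(P[:,2]<233)/' topm.py; python3 topm.py pics/t7.npz; echo; python3 topm.py pics/s7.npz
python3 - <<'E'
from h import *
e=dict(np.load('pics/t7.npz'))
cv2.imwrite('pics/t7c.png',cv2.resize(e['frame'][160:230,260:320,::-1],(600,700)[:2] and (514,600),interpolation=cv2.INTER_CUBIC))
E
```

```text
rim 108 [-23.7  15.7] o [-6.8 -0.2  2.8]
16 17 [-4.6 -2.7 -0.8] [197.5 214.6 221.2]
20 6 [-4.6 -2.8 -0.7] [199.8 218.  219.2]
24 90 [-16.5  -3.9  11.1] [191.1 212.8 226.7]
28 50 [-17.6  -5.2  11.4] [192.3 224.1 228.3]
32 14 [-9.5 -3.3  3.3] [216.7 221.2 224.7]
36 23 [-9.5 -2.6  4.3] [217.1 220.8 225.6]
40 20 [-9.8 -4.3  3.7] [205.2 220.3 222.5]
44 21 [-9.8 -4.3  3.4] [215.1 221.6 223.6]
48 20 [-9.4 -2.1  3.4] [208.1 221.5 225. ]
52 23 [-9.7 -4.8  4. ] [206.9 220.6 223.5]
56 18 [-8.8 -1.9  3.4] [218.9 220.9 223.5]

rim 94 [-21.5  20.6] o [-7.3  0.4  2.6]
12 3 [0.  1.  3.7] [207.  208.5 213.5]
16 24 [-2.   0.8  3.9] [195.9 209.2 220.1]
20 12 [-1.7  0.6  2.4] [197.4 209.  218.4]
24 14 [-10.5   9.1  14.2] [200.8 224.3 226.3]
28 74 [-10.5   8.1  16.6] [191.8 213.8 226. ]
32 31 [-4.8  5.6  8.5] [192.4 213.8 222.4]
36 31 [-1.9  5.7  8.1] [191.3 210.8 222.4]
40 25 [0.1 5.6 8.7] [191.7 209.8 221.3]
44 22 [-0.2  5.7  8. ] [190.3 206.6 220.1]
48 18 [-0.5  5.2  7.5] [191.5 202.8 213.3]
52 17 [0.5 5.3 7.4] [190.7 205.  213.3]
56 6 [4.8 6.1 8.1] [202.  207.7 212.1]
```

View pics/t7c.png

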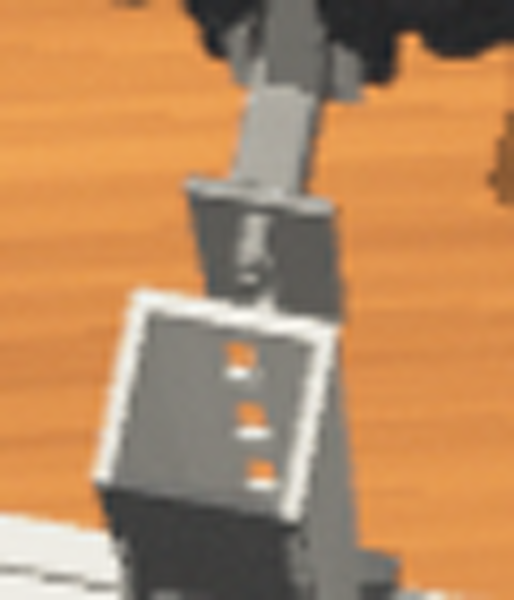

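Wrist, top and scene cameras agree: the claw sits about 1.2 mm off the slot line on the tool −x side, with the heel about 24 mm from the face and level. I'll correct that and feel my way in.

Emit:
step_arm --pt "1.2 2 0" --pt "1.2 5 0" --pt "1.2 7 0" --pt "1.2 7 0" --pt "1.2 7 0" --yaw '[0,0,0,0,0]' --gripper '[-1,-1,-1,-1,-1]'

```text
clock: 8.83
eef_pos: [639.5, -39.3, 216.3]
tool_rot: [3.142, 0.0, -1.817]
force: [1.4, 0.8, -3.7]
width: 13.3
```

Emit:
step_arm --pt "0 1 0" --pt "0 2 0" --pt "0 3 0" --pt "0 4 0" --pt "0 4 0" --pt "0 4 0" --yaw '[0,0,0,0,0,0]' --gripper '[-1,-1,-1,-1,-1,-1]'

```text
clock: 9.33
eef_pos: [635.8, -38.4, 216.3]
tool_rot: [-3.142, 0.0, -1.817]
force: [0.4, 0.5, -3.9]
width: 13.1
```

```bash
python3 - <<'E'
from h import *
s=ctrl.read_state(); print(s['eef_pos'],s['force'],s['torque'],s['tool_rot'])
e=grab('top','t8.png'); np.savez('pics/t8.npz',**e)
E
python3 topm.py pics/t8.npz
```

```text
[635.75526029 -38.3993437  216.30672501] [ 0.36715942  0.47620389 -3.87801209] [0.02466063 0.02420893 0.01456839] [-3.14156974e+00  6.93921655e-05 -1.81701254e+00]
rim 107 [-23.7  16. ] o [-6.  -0.1  2.7]
8 5 [-4.4 -2.7 -1.4] [216.9 218.8 219.5]
12 84 [-17.6  -3.8  10.7] [196.4 212.1 226.1]
16 40 [-18.3  -6.7   9.3] [199.2 224.5 227.8]
20 17 [-10.1  -2.4   3.1] [217.6 221.4 225.1]
24 19 [-10.2  -5.2   1.9] [218.3 221.3 224. ]
28 21 [-10.4  -4.3   3.1] [205.4 219.7 222.9]
32 22 [-10.3  -3.1   3.1] [217.8 220.1 223.1]
36 20 [-10.2  -4.5   2.9] [203.7 221.1 222.6]
40 19 [-10.4  -3.9   3. ] [210.3 221.3 223.6]
44 23 [-10.1  -3.    3.9] [210.2 221.1 223.6]
48 70 [-16.4  -5.3   9.9] [195.1 219.9 230.8]
52 57 [-27.   -6.4  16.5] [196.8 213.4 232.7]
56 11 [-5.9 -1.8  2.9] [218.6 220.8 224.4]
```

Emit:
step_arm --pt "0 1 0" --pt "0 2 0" --pt "0 3 0" --pt "0 4 0" --pt "0 4 0" --yaw '[0,0,0,0,0]' --gripper '[-1,-1,-1,-1,-1]'

```text
clock: 9.8
eef_pos: [631.6, -37.4, 216.3]
tool_rot: [3.141, 0.0, -1.817]
force: [0.7, -0.4, -4.2]
width: 13.1
```

Emit:
step_arm --pt "0 1 0" --pt "0 2 0" --pt "0 3 0" --pt "0 4 0" --pt "0 4 0" --yaw '[0,0,0,0,0]' --gripper '[-1,-1,-1,-1,-1]'

```text
clock: 10.22
eef_pos: [627.7, -36.4, 216.3]
tool_rot: [3.141, 0.0, -1.817]
force: [0.0, -0.7, -3.2]
width: 13.2
```

Emit:
step_arm --pt "0 1 0" --pt "0 2 0" --pt "0 3 0" --pt "0 3 0" --yaw '[0,0,0,0]' --gripper '[-1,-1,-1,-1]'

```text
clock: 10.55
eef_pos: [624.9, -35.7, 216.3]
tool_rot: [3.141, 0.0, -1.817]
force: [0.0, -0.3, -4.0]
width: 13.0
```

Emit:
step_arm --pt "0 0.5 0" --pt "0 1 0" --pt "0 1.5 0" --pt "0 1.5 0" --yaw '[0,0,0,0]' --gripper '[-1,-1,-1,-1]'

```text
clock: 10.88
eef_pos: [624.1, -35.5, 216.4]
tool_rot: [-3.14, -0.0, -1.817]
force: [1.9, -0.6, -4.0]
width: 13.0
```

Emit:
step_arm --pt "0 0.5 0" --pt "0 0.5 0" --pt "0 0.5 0" --yaw '[0,0,0]' --gripper '[-1,-1,-1]'

```text
clock: 11.13
eef_pos: [624.1, -35.6, 216.5]
tool_rot: [-3.139, -0.0, -1.817]
force: [4.7, -1.3, -4.6]
width: 13.4
```

```bash
python3 - <<'E'
from h import *
s=ctrl.read_state(); print(s['eef_pos'],s['force'],s['torque'],s['tool_rot'])
d=grab('scene','s9.png'); e=grab('top','t9.png'); np.savez('pics/t9.npz',**e); np.savez('pics/s9.npz',**d)
A=cv2.resize(d['frame'][140:280,230:350,::-1],(400,467),interpolation=cv2.INTER_CUBIC)
B=cv2.resize(e['frame'][150:230,250:320,::-1],(400,467),interpolation=cv2.INTER_CUBIC)
cv2.imwrite('pics/c9.png',np.hstack([A,B]))
E
python3 topm.py pics/t9.npz
```

```text
[624.06515857 -35.55172126 216.53047013] [ 4.67285203 -1.32982696 -4.62083291] [-0.22886024 -0.83104651 -0.02509   ] [-3.13943733e+00 -1.80198266e-04 -1.81705020e+00]
rim 112 [-23.7  15.9] o [-6.4 -0.2  3.5]
8 17 [-9.6 -4.4  2.5] [218.7 221.2 225. ]
12 22 [-10.4  -4.7   3. ] [211.4 221.4 224.3]
16 19 [-10.   -2.9   2.2] [218.  220.9 224.9]
20 21 [-10.6  -5.4   2.9] [205.  220.8 224. ]
24 20 [-10.2  -5.1   2.2] [215.3 220.6 223.2]
28 22 [-10.5  -5.    2.8] [204.8 221.1 223.6]
32 21 [-14.5  -5.3   3. ] [216.8 220.9 228.9]
36 68 [-19.1  -2.6  13.6] [197.4 220.  232.3]
40 46 [-24.5  -6.1  15.4] [197.8 213.8 230.7]
44 10 [-20.6  -2.8   1.8] [216.9 221.4 223.3]
```

View pics/c9.png

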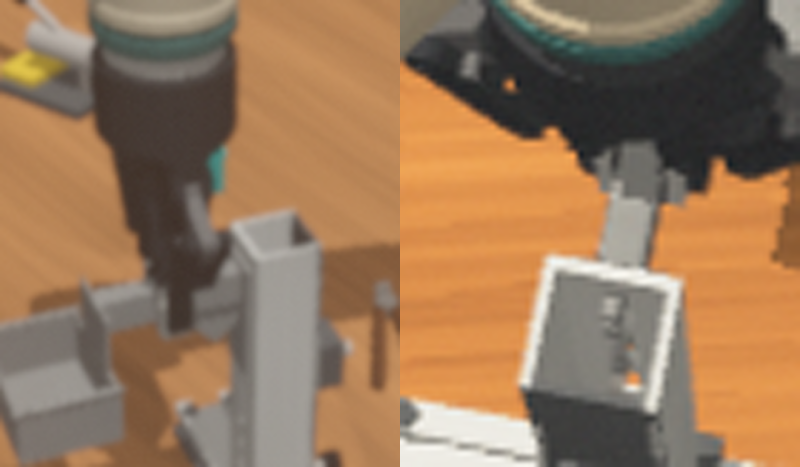

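Emit:
step_arm --pt "0 -0.4 1" --pt "0 -0.4 2" --pt "0 -0.4 3" --pt "0 -0.4 4" --pt "0 -0.4 4" --yaw '[0,0,0,0,0]' --gripper '[-1,-1,-1,-1,-1]'

```text
clock: 11.65
eef_pos: [624.0, -35.6, 212.4]
tool_rot: [-3.14, -0.0, -1.817]
force: [5.4, -1.4, -2.5]
width: 13.0
```

Emit:
step_arm --pt "0 0 1" --pt "0 0 2" --pt "0 0 3" --pt "0 0 4" --pt "0 0 4" --yaw '[0,0,0,0,0]' --gripper '[-1,-1,-1,-1,-1]'

```text
clock: 12.07
eef_pos: [624.1, -35.6, 208.3]
tool_rot: [-3.14, -0.0, -1.817]
force: [5.2, -1.3, -3.1]
width: 12.9
```

Emit:
step_arm --pt "0 0 0.5" --pt "0 0 1" --pt "0 0 1" --pt "0 0 1" --yaw '[0,0,0,0]' --gripper '[-1,-1,-1,-1]'

```text
clock: 12.4
eef_pos: [624.1, -35.6, 207.4]
tool_rot: [-3.14, -0.0, -1.817]
force: [5.6, -1.9, -2.2]
width: 13.0
```

```bash
python3 - <<'E'
from h import *
s=ctrl.read_state(); print(s['eef_pos'],s['force'],s['torque'])
d=grab('scene','s10.png'); w=grab('wrist','w10.png'); e=grab('top','t10.png'); 
A=cv2.resize(d['frame'][140:280,230:350,::-1],(400,467),interpolation=cv2.INTER_CUBIC)
B=cv2.resize(e['frame'][150:230,250:320,::-1],(400,467),interpolation=cv2.INTER_CUBIC)
cv2.imwrite('pics/c10.png',np.hstack([A,B]))
E
```

```text
[624.06401316 -35.58846917 207.44732948] [ 5.61457213 -1.88290708 -2.18487932] [-0.28810894 -0.95502976 -0.01633974]
```

View pics/c10.png

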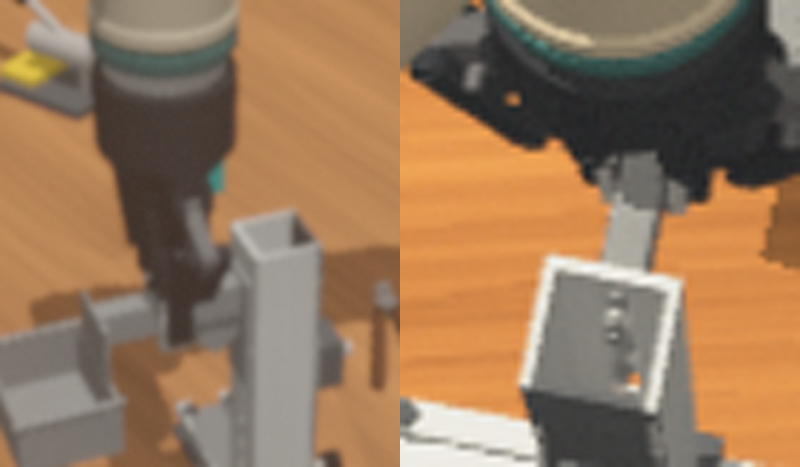

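Both claws are in and the tray is about 9 mm down. Releasing to press with closed fingers.

Emit:
step_arm --pt "0 0 0" --pt "0 0 0" --pt "0 0 0" --pt "0 0 0" --yaw '[0,0,0,0]' --gripper '[-0.5,-0.3,-0.2,-0.2]'

```text
clock: 12.88
eef_pos: [622.7, -35.1, 207.1]
tool_rot: [3.14, 0.0, -1.817]
force: [0.9, -0.9, -0.6]
width: 34.5
```

```bash
python3 - <<'E'
from h import *
d=grab('scene','s11.png'); w=grab('wrist','w11.png'); np.savez('pics/w11.npz',**w)
A=cv2.resize(d['frame'][140:280,230:350,::-1],(400,467),interpolation=cv2.INTER_CUBIC)
B=cv2.resize(w['frame'][:,:,::-1],(400,300)); B=np.vstack([B,np.zeros((167,400,3),np.uint8)])
cv2.imwrite('pics/c11.png',np.hstack([A,B]))
s=ctrl.read_state(); print(s['eef_pos'],s['force'],s['torque'],s['width'])
E
python3 tilt.py pics/w11.npz;python3 rel.py pics/w11.npz |grep -E "yaw|rim"
```

```text
[623.11137675 -35.2442699  207.18919703] [ 0.85649656  0.1502983  -0.31437059] [ 0.01331847 -0.01742687  0.04219381] 34.3592074708417
floor tilt deg about along-arm / sideways [-1.9  -0.27] [688.1 -56.2 139.1]
arm slope deg x,y [0.11 1.87] [652.6 -40.9 209.9]
arm rel yaw deg -0.31 lat mean 0.02 lat at out mean 76.7
rim far out [148.1 149.5 151. ] 209.75037599020152 173.75037599020152 171.6436488119338
```

View pics/c11.png

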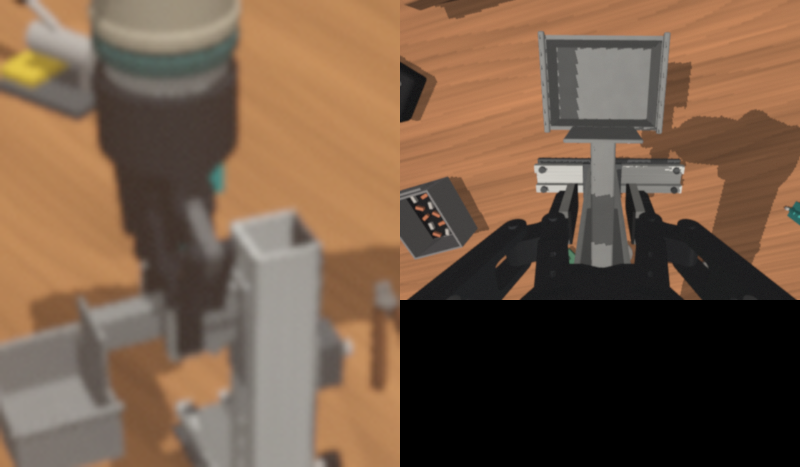

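Emit:
step_arm --pt "0 0 -12" --pt "0 0 -28" --pt "0 0 -42" --pt "0 0 -50" --pt "0 0 -50" --yaw '[0,0,0,0,0]' --gripper '[-0.2,-0.2,-0.2,-0.2,-0.2]'

```text
clock: 13.4
eef_pos: [624.6, -35.9, 259.8]
tool_rot: [-3.138, 0.001, -1.817]
force: [0.4, -0.6, -0.2]
width: 34.1
```

Emit:
step_arm --pt "0 5 0" --pt "0 12 0" --pt "0 19 0" --pt "0 25 0" --pt "0 25 0" --pt "0 25 0" --yaw '[0,0,0,0,0,0]' --gripper '[-0.6,-1,-1,-1,-1,-1]'

```text
clock: 13.9
eef_pos: [598.9, -28.9, 257.1]
tool_rot: [3.141, 0.0, -1.817]
force: [0.6, 0.0, 0.1]
width: -0.3
```

```bash
python3 - <<'E'
from h import *
d=grab('scene','s12.png'); w=grab('wrist','w12.png'); np.savez('pics/w12.npz',**w);e=grab('top','t12.png')
A=cv2.resize(d['frame'][140:280,230:350,::-1],(400,467),interpolation=cv2.INTER_CUBIC)
B=cv2.resize(w['frame'][:,:,::-1],(400,300)); B=np.vstack([B,cv2.resize(e['frame'][150:230,240:340,::-1],(209,167))[:,:,:].repeat(1,1) if 0 else np.hstack([cv2.resize(e['frame'][150:230,250:320,::-1],(200,167)),np.zeros((167,200,3),np.uint8)])])
cv2.imwrite('pics/c12.png',np.hstack([A,B]))
s=ctrl.read_state(); print(s['eef_pos'],s['force'],s['torque'],s['width'])
p=s['eef_pos']-np.array([579.1,-22.6,0]); print(p[0]*.969-p[1]*.247-1.3, p[0]*.247+p[1]*.969)
E
```

```text
[599.5518273  -29.30994175 257.26393743] [-0.60858897  0.29264343 -0.14661238] [ 0.00930922  0.01730547 -0.01110982] 0.07216589570102586
20.175176265114477 -1.4503322158263963
```

View pics/c12.png

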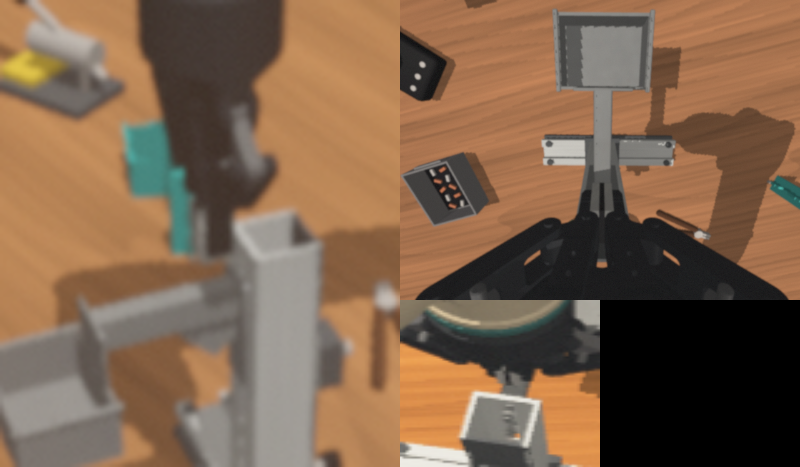

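Emit:
step_arm --pt "0 1.5 5" --pt "0 1.5 10" --pt "0 1.5 14" --pt "0 1.5 17" --pt "0 1.5 17" --pt "0 1.5 17" --yaw '[0,0,0,0,0,0]' --gripper '[-1,-1,-1,-1,-1,-1]'

```text
clock: 14.55
eef_pos: [597.8, -29.0, 240.0]
tool_rot: [3.141, -0.0, -1.817]
force: [-0.5, -0.5, 0.2]
width: -0.3
```

Emit:
step_arm --pt "0 0 1" --pt "0 0 2" --pt "0 0 3" --pt "0 0 3" --yaw '[0,0,0,0]' --gripper '[-1,-1,-1,-1]'

```text
clock: 14.88
eef_pos: [597.8, -28.9, 237.2]
tool_rot: [3.141, 0.0, -1.817]
force: [-0.7, -0.6, 0.2]
width: -0.0
```

Emit:
step_arm --pt "0 0 0.5" --pt "0 0 1" --pt "0 0 1.5" --pt "0 0 1.5" --yaw '[0,0,0,0]' --gripper '[-1,-1,-1,-1]'

```text
clock: 15.22
eef_pos: [598.1, -29.0, 236.5]
tool_rot: [-3.141, 0.0, -1.817]
force: [-0.7, -0.2, 5.2]
width: 0.2
```

Emit:
step_arm --pt "0 0 0.5" --pt "0 0 1" --pt "0 0 1" --pt "0 0 1" --yaw '[0,0,0,0]' --gripper '[-1,-1,-1,-1]'

```text
clock: 15.55
eef_pos: [598.2, -29.1, 236.2]
tool_rot: [-3.14, 0.001, -1.817]
force: [-1.7, 0.9, 8.9]
width: -0.1
```

Emit:
step_arm --pt "0 0 0.5" --pt "0 0 0.8" --pt "0 0 0.8" --yaw '[0,0,0]' --gripper '[-1,-1,-1]'

```text
clock: 15.8
eef_pos: [598.3, -29.2, 235.9]
tool_rot: [-3.14, 0.001, -1.817]
force: [-3.8, 1.9, 11.6]
width: -0.2
```

Emit:
step_arm --pt "0 0 0.5" --pt "0 0 0.5" --pt "0 0 0.5" --yaw '[0,0,0]' --gripper '[-1,-1,-1]'

```text
clock: 16.05
eef_pos: [598.3, -29.2, 235.7]
tool_rot: [-3.14, 0.001, -1.817]
force: [-3.6, 0.9, 14.1]
width: -0.0
```

Emit:
step_arm --pt "0 0 0.4" --pt "0 0 0.6" --pt "0 0 0.6" --yaw '[0,0,0]' --gripper '[-1,-1,-1]'

```text
clock: 16.3
eef_pos: [598.2, -29.3, 234.8]
tool_rot: [-3.14, 0.001, -1.817]
force: [-3.2, 0.4, 11.1]
width: 0.0
```

```bash
python3 - <<'E'
from h import *
s=ctrl.read_state(); print(s['eef_pos'],s['force'],s['torque'])
d=grab('scene','s13.png'); w=grab('wrist','w13.png'); np.savez('pics/w13.npz',**w)
A=cv2.resize(d['frame'][140:280,230:350,::-1],(400,467),interpolation=cv2.INTER_CUBIC)
B=cv2.resize(w['frame'][:,:,::-1],(400,300)); B=np.vstack([B,np.zeros((167,400,3),np.uint8)])
cv2.imwrite('pics/c13.png',np.hstack([A,B]))
E
```

```text
[598.19120258 -29.28643684 234.82681432] [-3.21917019  0.40067086 11.12880842] [ 0.12730221  0.63282931 -0.04552205]
```

View pics/c13.png

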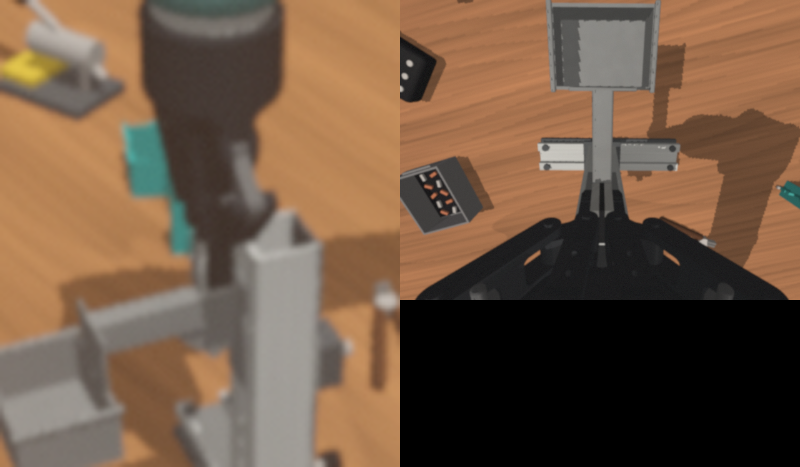

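Emit:
step_arm --pt "0 0 0.5" --pt "0 0 1" --pt "0 0 1" --yaw '[0,0,0]' --gripper '[-1,-1,-1]'

```text
clock: 16.65
eef_pos: [598.0, -29.1, 232.5]
tool_rot: [-3.141, 0.0, -1.817]
force: [-0.5, -0.2, 1.4]
width: -0.1
```

Emit:
step_arm --pt "0 0 0.5" --pt "0 0 1" --pt "0 0 1" --yaw '[0,0,0]' --gripper '[-1,-1,-1]'

```text
clock: 16.9
eef_pos: [597.7, -28.8, 230.4]
tool_rot: [3.141, -0.0, -1.817]
force: [-0.1, -0.2, -0.6]
width: 0.2
```

Emit:
step_arm --pt "0 0 1" --pt "0 0 2" --pt "0 0 2.5" --pt "0 0 2.5" --yaw '[0,0,0,0]' --gripper '[-1,-1,-1,-1]'

```text
clock: 17.23
eef_pos: [597.8, -28.9, 228.1]
tool_rot: [3.141, -0.0, -1.817]
force: [-0.4, 0.6, 1.1]
width: 0.3
```

Emit:
step_arm --pt "0 0 0.5" --pt "0 0 1" --pt "0 0 1" --yaw '[0,0,0]' --gripper '[-1,-1,-1]'

```text
clock: 17.48
eef_pos: [597.9, -28.9, 227.3]
tool_rot: [-3.142, -0.0, -1.817]
force: [0.1, 1.0, -0.8]
width: -0.3
```

Emit:
step_arm --pt "0 0 0.5" --pt "0 0 1" --pt "0 0 1" --yaw '[0,0,0]' --gripper '[-1,-1,-1]'

```text
clock: 17.73
eef_pos: [597.9, -29.0, 226.6]
tool_rot: [-3.141, 0.0, -1.817]
force: [-0.1, -0.1, 1.7]
width: 0.1
```

Emit:
step_arm --pt "0 0 0.5" --pt "0 0 1" --pt "0 0 1" --yaw '[0,0,0]' --gripper '[-1,-1,-1]'

```text
clock: 17.98
eef_pos: [598.0, -29.0, 226.4]
tool_rot: [-3.141, 0.001, -1.817]
force: [-2.0, 0.5, 8.0]
width: 0.2
```

Firm stop 10 mm below the catch contact, which matches home. Backing off up and away to check.

Emit:
step_arm --pt "0 0 -3" --pt "0 0 -12" --pt "0 -5 -30" --pt "0 -20 -50" --pt "0 -40 -65" --pt "0 -65 -70" --pt "0 -80 -70" --pt "0 -80 -70" --yaw '[0,0,0,0,0,0,0,0]' --gripper '[-1,-1,-1,-1,-1,-1,-1,-1]'

```text
clock: 18.65
eef_pos: [677.9, -49.4, 295.9]
tool_rot: [-3.139, -0.001, -1.817]
force: [-0.7, 0.3, -0.5]
width: 0.2
```

Emit:
step_arm --pt "0 0 0" --pt "0 0 0" --pt "0 0 0" --yaw '[0,0,0]' --gripper '[-1,-1,-1]'

```text
clock: 18.9
eef_pos: [674.4, -48.1, 295.3]
tool_rot: [3.14, 0.0, -1.817]
force: [0.2, 0.5, -0.6]
width: -0.1
```

```bash
python3 - <<'E'
from h import *
s=ctrl.read_state(); print(s['eef_pos'],s['force'])
d=grab('scene','s14.png'); w=grab('wrist','w14.png'); np.savez('pics/w14.npz',**w);np.savez('pics/s14.npz',**d); e=grab('top','t14.png')
A=cv2.resize(d['frame'][140:280,230:350,::-1],(400,467),interpolation=cv2.INTER_CUBIC)
B=cv2.resize(w['frame'][:,:,::-1],(400,300)); B=np.vstack([B,np.hstack([cv2.resize(e['frame'][150:230,250:320,::-1],(200,167)),np.zeros((167,200,3),np.uint8)])])
cv2.imwrite('pics/c14.png',np.hstack([A,B]))
E
```

```text
[674.44852948 -48.05698622 295.28072005] [ 0.16235772  0.49104209 -0.56397577]
```

View pics/c14.png

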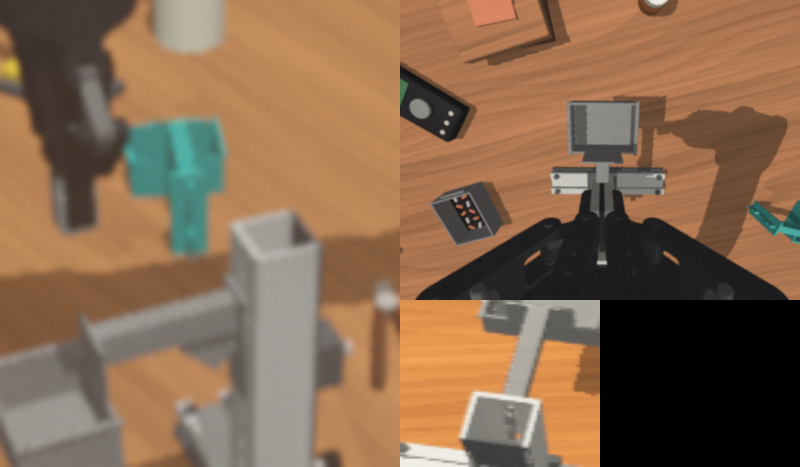

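```bash
python3 - <<'E'
from h import *
d=dict(np.load('pics/w14.npz')); P=pts(d); v,u=np.mgrid[0:480,0:640]
T=np.array(d['cam_to_world']); yaw=np.radians(-14.4); n=np.array([np.cos(yaw),np.sin(yaw),0]);t=np.array([-n[1],n[0],0]);U0=np.array([579.1,-22.6,0])
k=(u>295)&(u<360)&(v>178)&(v<230)&np.isfinite(P[...,2]); q=P[k]; c=np.median(q,0); q=q[abs(q[:,2]-c[2])<3]
def fit(q):
    c=q.mean(0); A=np.c_[(q-c)@n,(q-c)@t,np.ones(len(q))]; return np.degrees(np.linalg.lstsq(A,q[:,2],rcond=None)[0][:2]).round(2),len(q),c.round(1)
print('floor slope out,lat',fit(q))
Q=P.reshape(-1,3); o=(Q-U0)@n; l=(Q-U0)@t
k=(o>8)&(o<85)&(abs(l)<12)&(Q[:,2]>190)&(Q[:,2]<210); q=Q[k]; m=abs(q[:,2]-np.median(q[:,2]))<2.5; print('arm top',fit(q[m]),np.median(q[m][:,2]),'out',o[k].min(),o[k].max())
k=(o>60)&(o<180)&(abs(l)<60)&(abs(Q[:,2]-166)<4); print('rim',np.percentile(o[k],[1,99]),np.percentile(l[k],[1,99]),np.median(Q[k,2]), cv2.minAreaRect(Q[k][:,:2].astype(np.float32)))
for lo in range(85,155,10):
    kk=k&(o>=lo)&(o<lo+10); print(lo,np.percentile(l[kk],[2,98]).round(1))
E
python3 topm.py pics/s14.npz | head -1
```

```text
floor slope out,lat (array([-2.3 , -0.24]), 3253, array([688.5, -53.8, 128.4]))
arm top (array([-2.07,  0.77]), 436, array([654.2, -41.8, 199.3])) 199.31592078337871 out 69.53599990303891 84.97644367527298
rim [ 88.98513483 150.03046287] [-40.70756063  40.75144309] 163.57471245785783 ((695.0853881835938, -52.37987518310547), (81.931396484375, 63.217369079589844), 75.40859985351562)
85 [-39.9  40.1]
95 [-40.7  40.7]
105 [-40.7  40.7]
115 [-40.5  40.6]
125 [-40.7  40.7]
135 [-40.7  40.4]
145 [-40.4  40.6]
rim 94 [-20.9  20.6] o [-6.8  0.4  2.6]
```

```bash
cat > lev.py <<'E'
from h import *
import sys
yaw=np.radians(-14.4); n=np.array([np.cos(yaw),np.sin(yaw),0]);t=np.array([-n[1],n[0],0]);U0=np.array([579.1,-22.6,0])
for f in sys.argv[1:]:
    d=dict(np.load(f)); Q=pts(d).reshape(-1,3); Q=Q[np.isfinite(Q[:,2])]; o=(Q-U0)@n; l=(Q-U0)@t
    def pl(name,k):
        q=Q[k]
        if len(q)<30: print(name,len(q)); return
        z0=np.median(q[:,2]); m=abs(q[:,2]-z0)<8
        for _ in range(8):
            c=q[m].mean(0); A=np.c_[(q-c)@n,(q-c)@t,np.ones(len(q))]; s=np.linalg.lstsq(A[m],q[m][:,2],rcond=None)[0]; r=q[:,2]-A@s; m=abs(r)<max(1.5,2*r[m].std() if _<3 else 1.5)
        print(f,name,'slope out/lat deg',np.degrees(np.arctan(s[:2])).round(2),m.sum(),'c',c.round(1),'z@out0',round(s[2]-s[0]*(c-U0)@n,1))
    pl('table',(o>20)&(o<300)&(abs(l)<200)&(abs(Q[:,2])<12)&(abs(l)>60))
    pl('floor',(o>95)&(o<143)&(abs(l)<30)&(Q[:,2]>120)&(Q[:,2]<150))
    pl('armtop',(o>10)&(o<85)&(abs(l+0)<6)&(Q[:,2]>194)&(Q[:,2]<215))
    k=(o>-6)&(o<6)&(abs(l)<18)&(Q[:,2]>190)&(Q[:,2]<220)
E
python3 - <<'E'
from h import *
e=cams.get_image('top'); np.savez('pics/t15.npz',**e)
E
python3 lev.py pics/w14.npz pics/s14.npz pics/t15.npz pics/w6.npz
```

```text
pics/w14.npz table slope out/lat deg [-0.12 -0.03] 49631 c [ 7.253e+02 -8.330e+01  4.000e-01] z@out0 0.7
pics/w14.npz floor slope out/lat deg [-2.34 -0.2 ] 4128 c [694.6 -52.3 128.1] z@out0 133.0
pics/w14.npz armtop slope out/lat deg [-2.03  0.07] 380 c [654.2 -41.7 199.3] z@out0 202.1
pics/s14.npz table slope out/lat deg [-0.04 -0.01] 6718 c [721.9 -25.   -0.9] z@out0 -0.8
pics/s14.npz floor slope out/lat deg [-2.64 -0.01] 164 c [687.6 -68.  127. ] z@out0 132.4
pics/s14.npz armtop slope out/lat deg [-2.59 -4.05] 142 c [625.7 -34.4 198.9] z@out0 201.1
pics/t15.npz table slope out/lat deg [0.02 0.01] 7054 c [ 7.055e+02 -8.350e+01 -5.000e-01] z@out0 -0.6
pics/t15.npz floor slope out/lat deg [-3.15 -0.23] 235 c [704.8 -56.7 127.2] z@out0 134.3
pics/t15.npz armtop slope out/lat deg [-2.11 -1.68] 122 c [626.9 -36.4 199.8] z@out0 201.6
pics/w6.npz table slope out/lat deg [-0.11 -0.03] 50675 c [ 7.158e+02 -8.610e+01  5.000e-01] z@out0 0.8
floor 0
armtop 0
```

The tray is at home height, but all three cameras show it drooping about 2°: the heel top stands off the face. I'll go back, press on the pad again while easing the heel in toward the face, and re-measure.

Emit:
step_arm --pt "0 15 0" --pt "0 35 0" --pt "0 55 5" --pt "0 70 20" --pt "0 78 40" --pt "0 80 58" --pt "0 80 66" --pt "0 80 66" --yaw '[0,0,0,0,0,0,0,0]' --gripper '[-1,-1,-1,-1,-1,-1,-1,-1]'

```text
clock: 19.77
eef_pos: [597.8, -28.6, 228.7]
tool_rot: [3.141, -0.0, -1.817]
force: [0.9, -0.4, 0.7]
width: 0.0
```

Emit:
step_arm --pt "0 0 1" --pt "0 0 2" --pt "0 0 3" --pt "0 0 3" --pt "0 0 3" --yaw '[0,0,0,0,0]' --gripper '[-1,-1,-1,-1,-1]'

```text
clock: 20.18
eef_pos: [598.0, -29.0, 226.6]
tool_rot: [-3.141, 0.0, -1.817]
force: [-0.0, -0.7, -0.3]
width: 0.2
```

```bash
python3 - <<'E'
from h import *
s=ctrl.read_state(); print(s['eef_pos'],s['force'],s['torque'])
w=grab('wrist','w16.png'); np.savez('pics/w16.npz',**w)
E
python3 lev.py pics/w16.npz
```

```text
[597.98357124 -29.03035617 226.57621486] [-0.03812845 -0.66056194 -0.29519   ] [ 0.02144903  0.00475141 -0.03682   ]
pics/w16.npz table slope out/lat deg [-0.11 -0.03] 54742 c [ 6.881e+02 -5.120e+01  3.000e-01] z@out0 0.5
pics/w16.npz floor slope out/lat deg [-2.38 -0.14] 9543 c [695.1 -52.4 127.9] z@out0 132.8
pics/w16.npz armtop slope out/lat deg [-2.3  -0.02] 3660 c [634.8 -36.9 199.9] z@out0 202.2
```

View pics/w16.png

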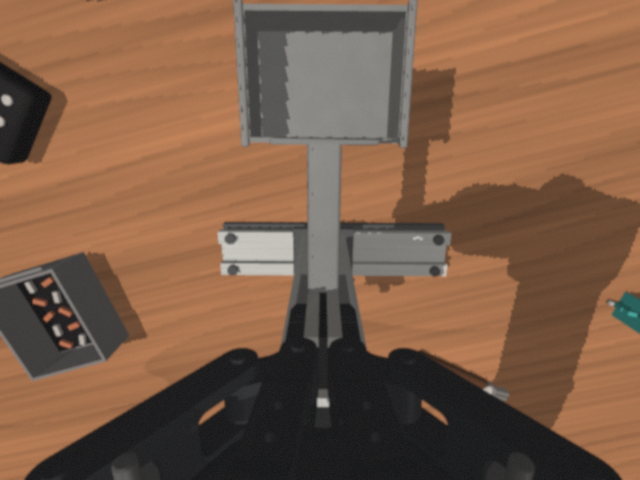

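Emit:
step_arm --pt "0 0 0.7" --pt "0 0 1.4" --pt "0 0 2" --pt "0 0 2" --yaw '[0,0,0,0]' --gripper '[-1,-1,-1,-1]'

```text
clock: 20.57
eef_pos: [598.2, -29.1, 226.2]
tool_rot: [-3.14, 0.001, -1.817]
force: [-2.4, 0.9, 11.1]
width: -0.0
```

```bash
python3 - <<'E'
from h import *
s=ctrl.read_state(); print(s['eef_pos'],s['force'],s['torque'])
w=cams.get_image('wrist'); np.savez('pics/w17.npz',**w)
E
python3 lev.py pics/w17.npz
```

```text
[598.17342195 -29.14278726 226.19050083] [-2.40762465  0.8723318  11.09751568] [2.67519104e-01 7.01983347e-01 4.14981644e-04]
pics/w17.npz table slope out/lat deg [-0.11 -0.03] 54964 c [ 6.885e+02 -5.100e+01  3.000e-01] z@out0 0.5
pics/w17.npz floor slope out/lat deg [-2.49 -0.19] 9481 c [695.1 -52.4 127.3] z@out0 132.6
pics/w17.npz armtop slope out/lat deg [-2.46 -0.16] 3634 c [634.9 -36.9 199.6] z@out0 202.1
```

Emit:
step_arm --pt "0 0 -1" --pt "0 1 -1" --pt "0 2 -1" --pt "0 2 -1" --yaw '[0,0,0,0]' --gripper '[-1,-1,-1,-1]'

```text
clock: 20.95
eef_pos: [597.6, -29.0, 226.4]
tool_rot: [-3.137, 0.0, -1.817]
force: [3.1, -0.9, 6.3]
width: -0.3
```

```bash
python3 - <<'E'
from h import *
s=ctrl.read_state(); print(s['eef_pos'],s['force'],s['torque'])
w=cams.get_image('wrist'); np.savez('pics/w18.npz',**w)
E
python3 lev.py pics/w18.npz
```

```text
[597.62366724 -28.956533   226.41880972] [ 3.14369049 -0.89663217  6.34721551] [-0.17151317 -0.69661077 -0.00298821]
pics/w18.npz table slope out/lat deg [-0.12 -0.03] 54764 c [ 6.886e+02 -5.090e+01  3.000e-01] z@out0 0.5
pics/w18.npz floor slope out/lat deg [-2.17 -0.14] 9562 c [695.1 -52.4 128.1] z@out0 132.6
pics/w18.npz armtop slope out/lat deg [-2.15  0.17] 3663 c [634.6 -36.8 200. ] z@out0 202.1
```

Emit:
step_arm --pt "0 0.7 0" --pt "0 1.4 0" --pt "0 2 0" --pt "0 2 0" --yaw '[0,0,0,0]' --gripper '[-1,-1,-1,-1]'

```text
clock: 21.33
eef_pos: [596.7, -28.8, 226.6]
tool_rot: [-3.135, -0.0, -1.817]
force: [6.2, -0.8, 5.6]
width: 0.1
```

```bash
python3 - <<'E'
from h import *
s=ctrl.read_state(); print(s['eef_pos'],s['force'],s['torque'])
w=cams.get_image('wrist'); np.savez('pics/w18.npz',**w)
E
python3 lev.py pics/w18.npz
```

```text
[596.73145775 -28.81113277 226.59580477] [ 6.23826635 -0.82395561  5.57684769] [-0.23094562 -1.2645729   0.030968  ]
pics/w18.npz table slope out/lat deg [-0.12 -0.03] 54470 c [ 6.882e+02 -5.090e+01  3.000e-01] z@out0 0.5
pics/w18.npz floor slope out/lat deg [-1.58 -0.06] 9642 c [695.1 -52.5 129.4] z@out0 132.7
pics/w18.npz armtop slope out/lat deg [-1.58 -0.03] 3705 c [634.4 -36.8 200.6] z@out0 202.2
```

Emit:
step_arm --pt "0 0.7 0" --pt "0 1.4 0" --pt "0 2 0" --pt "0 2 0" --yaw '[0,0,0,0]' --gripper '[-1,-1,-1,-1]'

```text
clock: 21.72
eef_pos: [595.2, -28.5, 226.9]
tool_rot: [-3.134, -0.001, -1.817]
force: [6.3, -0.7, 4.9]
width: 0.1
```

```bash
python3 - <<'E'
from h import *
s=ctrl.read_state(); print(s['eef_pos'],s['force'],s['torque'])
w=cams.get_image('wrist'); np.savez('pics/w18.npz',**w)
E
python3 lev.py pics/w18.npz
```

```text
[595.19400051 -28.50947904 226.87257777] [ 6.34122955 -0.70705331  4.86872556] [-0.3242762  -1.31895125 -0.01125152]
pics/w18.npz table slope out/lat deg [-0.12 -0.03] 53620 c [ 6.874e+02 -5.030e+01  3.000e-01] z@out0 0.5
pics/w18.npz floor slope out/lat deg [-0.38 -0.  ] 9932 c [695.1 -52.4 132. ] z@out0 132.8
pics/w18.npz armtop slope out/lat deg [-0.35  0.19] 3859 c [634.1 -36.7 201.8] z@out0 202.2
```

Emit:
step_arm --pt "0 0.6 0" --pt "0 1 0" --pt "0 1 0" --yaw '[0,0,0]' --gripper '[-1,-1,-1]'

```text
clock: 22.02
eef_pos: [594.8, -28.5, 226.9]
tool_rot: [-3.132, -0.001, -1.817]
force: [6.9, -2.2, 4.5]
width: -0.2
```

Emit:
step_arm --pt "0 0 0.8" --pt "0 0 1.4" --pt "0 0 1.4" --yaw '[0,0,0]' --gripper '[-1,-1,-1]'

```text
clock: 22.27
eef_pos: [594.9, -28.5, 226.7]
tool_rot: [-3.132, 0.0, -1.817]
force: [5.7, -1.7, 12.3]
width: 0.1
```

```bash
python3 - <<'E'
from h import *
s=ctrl.read_state(); print(s['eef_pos'],s['force'],s['torque'])
w=cams.get_image('wrist'); np.savez('pics/w18.npz',**w)
E
python3 lev.py pics/w18.npz
```

```text
[594.91966461 -28.52030181 226.70958991] [ 5.66893445 -1.68880172 12.26387018] [-0.24400974 -1.04768694  0.00292907]
pics/w18.npz table slope out/lat deg [-0.11 -0.03] 53743 c [ 6.872e+02 -5.070e+01  3.000e-01] z@out0 0.5
pics/w18.npz floor slope out/lat deg [-0.23  0.07] 9950 c [695.2 -52.5 132.1] z@out0 132.6
pics/w18.npz armtop slope out/lat deg [-0.21  0.04] 3890 c [634.  -36.7 201.8] z@out0 202.0
```

Emit:
step_arm --pt "0 0 -2" --pt "0 -0.5 -4" --pt "0 -1 -8" --pt "0 -1 -14" --pt "0 -1 -14" --pt "0 -1 -14" --yaw '[0,0,0,0,0,0]' --gripper '[-1,-1,-1,-1,-1,-1]'

```text
clock: 22.82
eef_pos: [591.4, -27.3, 237.8]
tool_rot: [3.14, 0.0, -1.817]
force: [0.7, -0.4, 0.4]
width: -0.0
```

```bash
python3 - <<'E'
from h import *
s=ctrl.read_state(); print(s['eef_pos'],s['force'],s['torque'])
w=cams.get_image('wrist'); np.savez('pics/w19.npz',**w)
E
python3 lev.py pics/w19.npz
```

```text
[591.38021599 -27.2955974  237.83192514] [ 0.68319445 -0.44159694  0.35176555] [-0.08776809 -0.23106746 -0.01282333]
pics/w19.npz table slope out/lat deg [-0.11 -0.03] 51192 c [ 6.859e+02 -5.000e+01  3.000e-01] z@out0 0.5
pics/w19.npz floor slope out/lat deg [-2.31 -0.15] 8888 c [695.1 -52.4 128.1] z@out0 132.9
pics/w19.npz armtop slope out/lat deg [-2.24 -0.11] 3925 c [629.4 -35.5 200.3] z@out0 202.3
```

Emit:
step_arm --pt "0 -5 -20" --pt "0 -15 -30" --pt "-10 -25 -35" --pt "-25 -28 -35" --pt "-35 -28 -30" --pt "-44 -28 -20" --pt "-44 -28 -15" --pt "-44 -28 -15" --yaw '[0,-0.1,-0.22,-0.34,-0.46,-0.58,-0.7,-0.82]' --gripper '[-1,-1,-1,-1,-1,-1,-1,-1]'

```text
clock: 23.53
eef_pos: [628.6, 9.9, 251.0]
tool_rot: [3.138, 0.003, -0.989]
force: [0.1, 0.0, 0.4]
width: 0.1
```

Emit:
step_arm --pt "0 0 0" --pt "0 0 0" --pt "0 0 0" --pt "0 0 0" --pt "0 0 0" --pt "0 0 0" --pt "0 0 0" --pt "0 0 0" --yaw '[-0.12,-0.24,-0.36,-0.48,-0.6,-0.7,-0.75,-0.75]' --gripper '[-1,-1,-1,-1,-1,-1,-1,-1]'

```text
clock: 24.2
eef_pos: [629.2, 8.3, 252.6]
tool_rot: [-3.141, 0.002, -0.246]
force: [0.1, 0.1, -0.1]
width: -0.2
```

```bash
python3 - <<'E'
from h import *
s=ctrl.read_state(); print(s['eef_pos'],s['force'],s['tool_rot'])
w=grab('wrist','w20.png'); np.savez('pics/w20.npz',**w)
E
```

```text
[629.20702889   8.33650458 252.59445454] [ 0.10815268  0.08451931 -0.05222041] [-3.14149098e+00  1.59988378e-03 -2.45952851e-01]
```

View pics/w20.png

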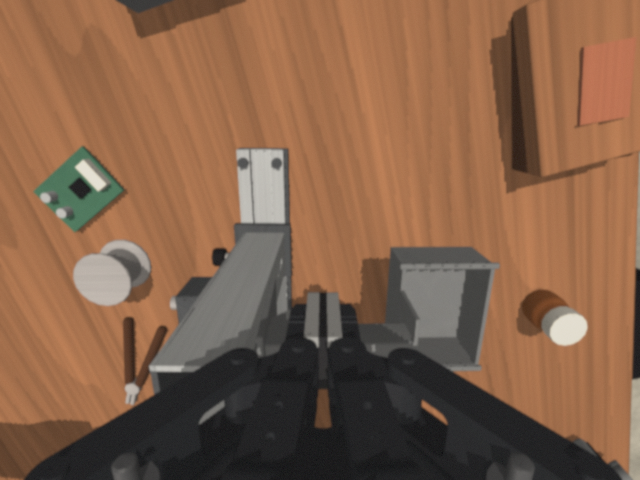

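```bash
python3 - <<'E'
from h import *
a=cv2.imread('pics/w20.png')[215:375,220:420]
a=cv2.convertScaleAbs(a,alpha=1.8,beta=10)
cv2.imwrite('pics/w20c.png',cv2.resize(a,(750,600),interpolation=cv2.INTER_CUBIC))
E
```

```text
(no output)
```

View pics/w20c.png

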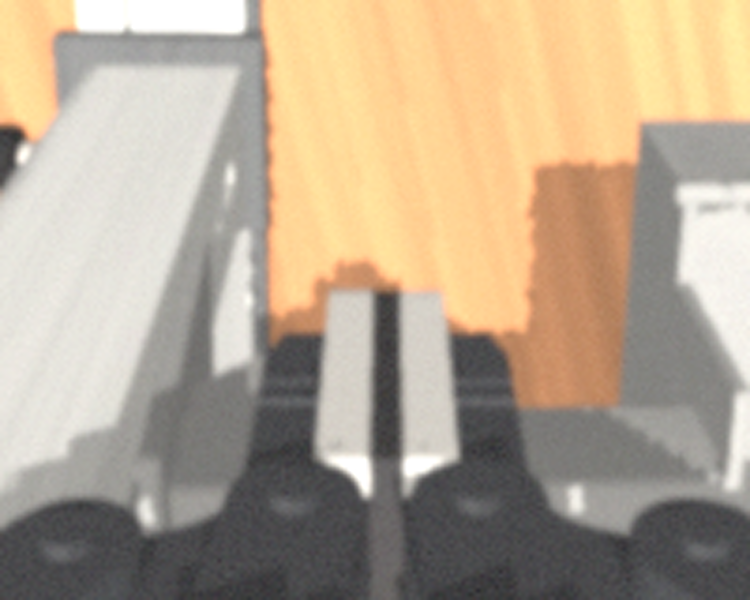

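```bash
python3 - <<'E'
from h import *
yaw=np.radians(-14.4); n=np.array([np.cos(yaw),np.sin(yaw),0]);t=np.array([-n[1],n[0],0]);U0=np.array([579.1,-22.6,0])
for f in ['w16','w17','w18','w19','w11']:
    d=dict(np.load(f'pics/{f}.npz')); Q=pts(d).reshape(-1,3);Q=Q[np.isfinite(Q[:,2])]; o=(Q-U0)@n; l=(Q-U0)@t
    dz=0 if f!='w11' else 10
    k=(abs(l)<30)&(o>135)&(o<160)&(Q[:,2]>155+dz)&(Q[:,2]<175+dz); 
    k2=(abs(l)>24)&(abs(l)<40)&(o>75)&(o<100)&(Q[:,2]>155+dz)&(Q[:,2]<175+dz)
    k3=(abs(l)<30)&(abs(l)>10)&(o>70)&(o<100)&(Q[:,2]>190+dz)&(Q[:,2]<206+dz)
    print(f,'far rim',k.sum(),np.percentile(o[k],[5,50,90,97]).round(2),np.median(Q[k,2]).round(1),'near rim',np.percentile(o[k2],[3,10,50]).round(2) if k2.sum() else '', 'plate',np.percentile(o[k3],[3,50,97]).round(2) if k3.sum()>5 else '')
E
```

```text
w16 far rim 1360 [146.86 147.76 149.33 149.68] 159.8 near rim [88.72 89.97 92.51] plate [91.26 92.45 93.51]
w17 far rim 1289 [146.96 147.89 149.45 149.8 ] 159.2 near rim [88.86 90.18 92.52] plate [91.43 92.64 93.75]
w18 far rim 1628 [145.82 146.26 147.51 147.87] 163.9 near rim [87.68 89.07 91.87] plate [88.88 90.15 91.2 ]
w19 far rim 630 [146.7  147.12 147.48 147.6 ] 158.4 near rim [88.55 89.85 92.  ] plate [91.19 92.22 93.39]
w11 far rim 1521 [146.9  147.9  149.29 149.55] 171.1 near rim [88.99 90.03 92.09] plate [91.22 92.91 93.47]
```

```bash
python3 go.py 566 -25.4 312 -14.3
```

```text
pos [629.3   8.3 252.6] yaw -14.23 F [ 0.8 -0.5  0. ] q [-0.31  0.64  0.43  1.59 -0.3   0.98 -0.04] w 0.3 t 24.25
lin [np.float64(-53.1), np.float64(48.2), np.float64(-59.4)] yaw 0.001
```

Emit:
step_arm --pt "0 0 -25" --pt "0 0 -50" --pt "-10 10 -60" --pt "-25 25 -60" --pt "-40 40 -60" --pt "-53 48 -60" --pt "-53 48 -60" --pt "-53 48 -60" --yaw '[0,0,0,0,0,0,0,0]' --gripper '[-1,-1,-1,-1,-1,-1,-1,-1]'

```text
clock: 24.92
eef_pos: [566.5, -25.1, 313.2]
tool_rot: [-3.141, -0.0, -0.249]
force: [-0.6, 0.6, -0.2]
width: 0.3
```

```bash
python3 - <<'E'
from h import *
s=ctrl.read_state(); print(s['eef_pos'],s['force'],s['tool_rot'])
w=grab('wrist','w21.png'); np.savez('pics/w21.npz',**w)
a=cv2.imread('pics/w21.png')[150:330,220:440]
cv2.imwrite('pics/w21c.png',cv2.resize(cv2.convertScaleAbs(a,alpha=1.5),(733,600),interpolation=cv2.INTER_CUBIC))
E
```

```text
[566.54018282 -25.1325882  313.18868203] [-0.63210631  0.62912565 -0.17751157] [-3.14099434e+00 -4.23531964e-05 -2.48772883e-01]
```

View pics/w21c.png

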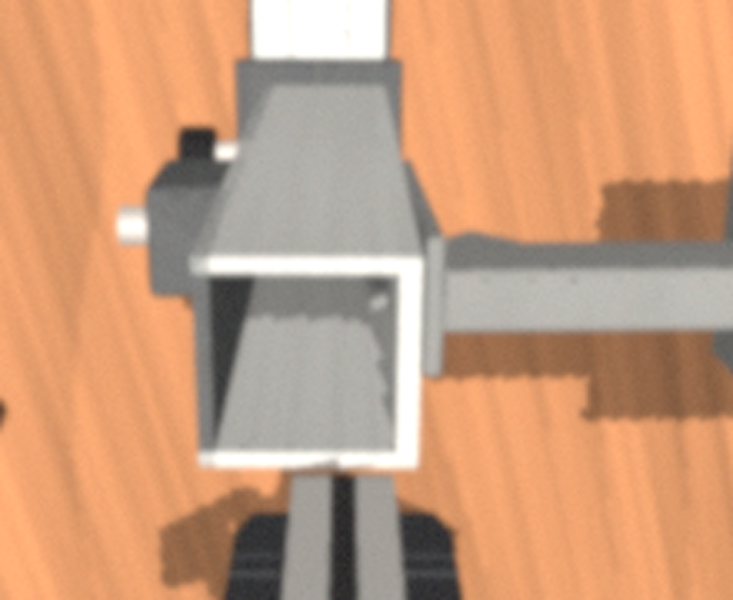

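```bash
python3 - <<'E'
from h import *
yaw=np.radians(-14.4); n=np.array([np.cos(yaw),np.sin(yaw),0]);t=np.array([-n[1],n[0],0]);U0=np.array([579.1,-22.6,0])
d=dict(np.load('pics/w21.npz')); P=pts(d); O=(P-U0)@n; L=(P-U0)@t; Z=P[...,2]
for v in [236,238,240,242]:
    print(v,[(u,round(float(O[v,u]),1),round(float(Z[v,u]),1)) for u in range(326,358,2)])
v0=[]
for lat in range(-14,16,4):
    k=(abs(L-lat)<2)&(O>-3)&(O<14)&(Z>195)&(Z<215); print('heel lat',lat,np.percentile(O[k],[3,50,97]).round(1) if k.sum()>3 else '',np.percentile(Z[k],[3,50,97]).round(1) if k.sum()>3 else '')
k=(abs(O)<6)&(abs(L)<25)&(Z>228)&(Z<242); print('rim front',np.percentile(O[k],[2,98]),np.median(Z[k]))
E
```

```text
236 [(326, -9.9, 138.0), (328, -9.0, 193.6), (330, -7.6, 193.2), (332, -6.3, 197.9), (334, -4.9, 197.7), (336, -3.5, 196.7), (338, -3.4, 224.0), (340, -2.8, 236.4), (342, -1.5, 235.2), (344, -0.5, 236.9), (346, 3.3, 198.5), (348, 4.2, 205.4), (350, 5.4, 206.9), (352, 6.8, 205.7), (354, 8.4, 202.8), (356, 10.0, 200.6)]
238 [(326, -10.0, 142.9), (328, -9.0, 193.3), (330, -7.6, 193.0), (332, -6.4, 201.6), (334, -5.0, 199.9), (336, -3.7, 200.7), (338, -3.3, 223.7), (340, -2.7, 235.9), (342, -1.6, 236.3), (344, -0.4, 235.6), (346, 3.2, 200.4), (348, 4.2, 206.0), (350, 5.5, 206.5), (352, 6.9, 205.6), (354, 8.6, 201.5), (356, 9.8, 202.6)]
240 [(326, -10.0, 149.6), (328, -8.3, 149.3), (330, -6.7, 150.0), (332, -6.4, 200.1), (334, -5.0, 199.3), (336, -3.6, 200.8), (338, -3.3, 223.7), (340, -2.7, 235.7), (342, -1.5, 235.9), (344, -0.4, 236.2), (346, 3.2, 200.9), (348, 4.2, 206.0), (350, 5.5, 205.9), (352, 7.0, 205.1), (354, 8.6, 201.6), (356, 10.1, 200.9)]
242 [(326, -10.1, 154.2), (328, -8.4, 154.8), (330, -6.7, 153.9), (332, -6.4, 200.6), (334, -5.0, 200.0), (336, -3.6, 200.8), (338, -3.4, 226.2), (340, -2.7, 236.5), (342, -1.6, 237.1), (344, -0.3, 236.0), (346, 3.1, 202.3), (348, 4.2, 206.0), (350, 5.7, 204.6), (352, 6.9, 206.7), (354, 8.6, 202.8), (356, 10.0, 201.9)]
heel lat -14 [3.3 5.2 6.7] [204.7 206.  207. ]
heel lat -10 [3.3 5.2 7.3] [203.2 205.7 206.4]
heel lat -6 [ 3.2  6.5 13.6] [200.8 204.2 207.1]
heel lat -2 [-2.9  8.  13.5] [199.6 202.2 206.3]
heel lat 2 [ 3.2  8.5 13.6] [200.6 202.5 206.5]
heel lat 6 [ 3.5  9.1 13.8] [196.7 201.9 206.6]
heel lat 10 [3.1 4.7 7.2] [198.2 205.6 206.7]
heel lat 14 [3.1 4.7 7.2] [195.7 204.6 206.7]
rim front [-5.67859456  0.6162244 ] 236.08890497546474
```

```bash
python3 - <<'E'
from h import *
yaw=np.radians(-14.4); n=np.array([np.cos(yaw),np.sin(yaw),0]);t=np.array([-n[1],n[0],0]);U0=np.array([579.1,-22.6,0])
for f in ['w20','w21']:
    d=dict(np.load(f'pics/{f}.npz')); P=pts(d); O=(P-U0)@n; L=(P-U0)@t; Z=P[...,2]
    k=(L>12)&(L<18)&(O>-1.5)&(O<12)&(Z>120)&(Z<212)
    for z in range(120,212,6):
        kk=k&(Z>=z)&(Z<z+6)
        if kk.sum()>3: print(f,z,kk.sum(),'O',np.percentile(O[kk],[3,25,50,97]).round(1),'L',np.median(L[kk]).round(1))
    k=(abs(O)<4)&(L>18)&(L<26)&(Z>60)&(Z<230); 
    for z in range(60,230,30):
        kk=(L>16)&(L<22)&(O>-30)&(O<3)&(Z>=z)&(Z<z+30); print(f,'upr side',z,np.percentile(O[kk],[98]).round(1) if kk.sum()>5 else '')
E
```

```text
w20 120 9 O [0.5 0.5 0.6 0.7] L 14.8
w20 126 13 O [0.5 0.6 0.7 3.8] L 15.0
w20 132 28 O [0.6 1.  2.4 4.7] L 14.6
w20 138 31 O [0.5 1.2 2.9 5. ] L 14.8
w20 144 34 O [0.5 0.9 2.6 5.2] L 14.6
w20 150 41 O [0.6 0.7 2.2 5.4] L 14.4
w20 156 42 O [0.5 1.  3.1 5.6] L 14.7
w20 162 41 O [0.6 0.8 3.6 5.9] L 14.8
w20 168 50 O [0.7 0.8 3.4 6. ] L 14.7
w20 174 53 O [0.6 0.8 3.9 6.4] L 14.7
w20 180 54 O [0.6 0.9 4.1 6.6] L 14.7
w20 186 58 O [0.5 0.9 4.6 6.9] L 14.6
w20 192 64 O [0.6 0.9 4.3 7.1] L 14.9
w20 198 72 O [0.6 0.9 4.7 7.4] L 14.8
w20 204 79 O [0.6 0.9 4.6 7.4] L 14.4
w20 210 9 O [0.6 0.7 0.8 0.9] L 14.8
w20 upr side 60 [0.5]
w20 upr side 90 [0.6]
w20 upr side 120 [0.6]
w20 upr side 150 [0.7]
w20 upr side 180 [0.8]
w20 upr side 210 [0.5]
w21 132 4 O [1.9 2.4 3.1 4.1] L 14.6
w21 138 5 O [2.3 2.5 3.1 3.8] L 14.6
w21 144 6 O [2.2 2.8 3.3 4.6] L 14.6
w21 150 7 O [1.8 2.2 3.3 4.8] L 14.8
w21 156 8 O [2.2 2.8 3.4 4.7] L 14.7
w21 162 8 O [1.9 2.5 3.2 5. ] L 14.6
w21 168 8 O [2.4 3.  3.6 5.4] L 14.7
w21 174 14 O [2.2 2.7 3.7 5.6] L 14.7
w21 180 14 O [2.5 2.6 3.3 5.9] L 14.5
w21 186 16 O [2.8 2.9 4.  6.1] L 14.8
w21 192 15 O [3.1 3.3 4.1 6.3] L 14.7
w21 198 15 O [3.2 3.9 4.8 6.8] L 14.9
w21 204 31 O [3.3 3.9 5.2 7.2] L 13.8
w21 upr side 60 [-0.3]
w21 upr side 90 [-0.3]
w21 upr side 120 [-0.3]
w21 upr side 150 [-0.1]
w21 upr side 180 [-0.]
w21 upr side 210 [0.1]
```

```bash
python3 - <<'E'
from h import *
d=grab('scene','s22.png'); np.savez('pics/s22.npz',**d); e=grab('top','t22.png'); np.savez('pics/t22.npz',**e)
s=ctrl.read_state(); print(s['eef_pos'],s['force'],s['width'],s['clock'])
A=cv2.resize(d['frame'][:,:,::-1],(400,300)); B=cv2.resize(e['frame'][:,:,::-1],(400,300)); C=cv2.resize(d['frame'][140:290,200:400,::-1],(400,300),interpolation=cv2.INTER_CUBIC);D=cv2.resize(e['frame'][130:260,220:393,::-1],(400,300))
cv2.imwrite('pics/c22.png',np.vstack([np.hstack([A,B]),np.hstack([C,D])]))
E
python3 lev.py pics/s22.npz
```

```text
[567.68584314 -24.35614442 312.81302015] [-0.12934824  0.2938653  -0.02838321] -0.37011951052201564 25.0667
pics/s22.npz table slope out/lat deg [-0.05 -0.04] 6768 c [722.1 -26.2  -0.9] z@out0 -0.8
pics/s22.npz floor slope out/lat deg [-2.07 -0.14] 156 c [689.3 -68.  127.1] z@out0 131.4
pics/s22.npz armtop slope out/lat deg [-2.2  -0.77] 134 c [624.9 -34.3 199.3] z@out0 201.1
```

View pics/c22.png

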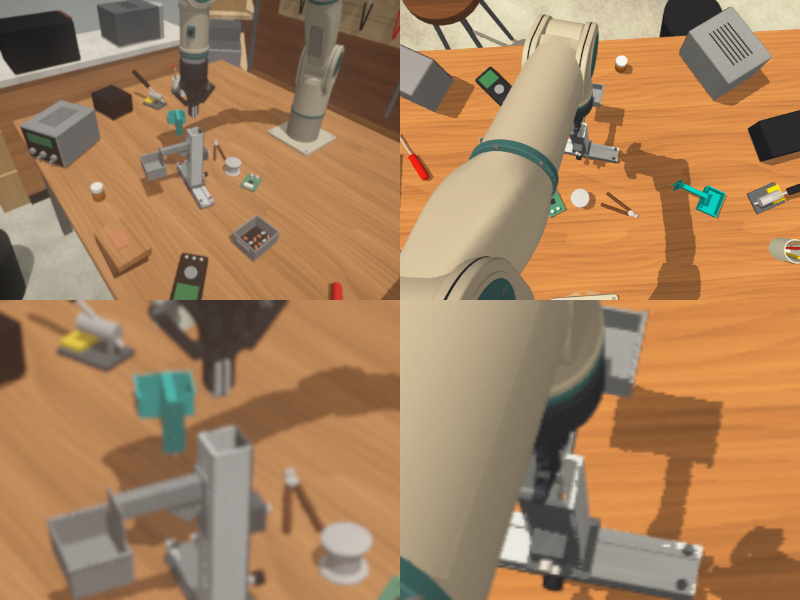

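Everything else on the bench is where it was. The tray is at home height but still droops about 2.2°. There is time for one firmer press (within the 16 N stated) with the heel held flush and a clean straight-up release, to see whether it seats flatter.

Emit:
step_arm --pt "10 0 0" --pt "20 0 0" --pt "32 0 10" --pt "32 0 20" --pt "32 0 25" --pt "32 0 25" --pt "32 0 25" --pt "32 0 25" --yaw '[0.12,0.24,0.36,0.48,0.6,0.72,0.84,0.96]' --gripper '[-1,-1,-1,-1,-1,-1,-1,-1]'

```text
clock: 25.73
eef_pos: [598.6, -32.3, 287.3]
tool_rot: [3.141, -0.0, -1.212]
force: [-0.5, -0.0, 0.6]
width: 0.1
```

Emit:
step_arm --pt "0 0 0" --pt "0 0 0" --pt "0 0 0" --pt "0 0 0" --pt "0 0 0" --pt "0 0 0" --pt "0 0 0" --yaw '[0.12,0.24,0.36,0.48,0.6,0.61,0.61]' --gripper '[-1,-1,-1,-1,-1,-1,-1]'

```text
clock: 26.32
eef_pos: [598.3, -32.4, 287.4]
tool_rot: [3.141, -0.001, -1.813]
force: [-0.1, 0.5, -0.1]
width: -0.2
```

```bash
python3 go.py 597.8 -28.9 229 -104.1
```

```text
pos [598.3 -32.4 287.4] yaw -103.89 F [-0.1  0.5 -0.1] q [-0.5   0.67  0.88  1.64 -0.56  1.11 -1.28] w -0.2 t 26.3167
lin [np.float64(-3.2), np.float64(1.3), np.float64(58.4)] yaw 0.004
```

Emit:
step_arm --pt "-3 1 15" --pt "-3 1 30" --pt "-3 1 45" --pt "-3 1 54" --pt "-3 1 58" --pt "-3 1 58" --pt "-3 1 58" --yaw '[0,0,0,0,0,0,0]' --gripper '[-1,-1,-1,-1,-1,-1,-1]'

```text
clock: 26.9
eef_pos: [598.0, -30.1, 230.4]
tool_rot: [-3.141, -0.0, -1.816]
force: [-0.3, -1.0, 0.4]
width: -0.1
```

Emit:
step_arm --pt "0 0 1" --pt "0 0 2" --pt "0 0 3" --pt "0 1 3.5" --pt "0 2 3.5" --pt "0 3 3.5" --pt "0 4 3.5" --pt "0 4 3.5" --yaw '[0,0,0,0,0,0,0,0]' --gripper '[-1,-1,-1,-1,-1,-1,-1,-1]'

```text
clock: 27.57
eef_pos: [594.7, -29.2, 227.2]
tool_rot: [-3.139, -0.0, -1.817]
force: [4.6, -0.6, 1.6]
width: -0.2
```

Emit:
step_arm --pt "0 1 0" --pt "0 2 0" --pt "0 2 0" --pt "0 2 0" --yaw '[0,0,0,0]' --gripper '[-1,-1,-1,-1]'

```text
clock: 27.9
eef_pos: [594.4, -29.1, 227.3]
tool_rot: [-3.135, -0.001, -1.817]
force: [8.5, -1.2, -1.7]
width: -0.2
```

```bash
python3 - <<'E'
from h import *
s=ctrl.read_state(); print(s['eef_pos'],s['force'],s['torque'])
w=cams.get_image('wrist'); np.savez('pics/w23.npz',**w)
E
python3 lev.py pics/w23.npz
```

```text
[594.42358352 -29.14375932 227.32011375] [ 8.46319783 -1.23930407 -1.73048293] [-0.4774352  -1.88015311  0.00364525]
pics/w23.npz table slope out/lat deg [-0.13 -0.03] 53308 c [ 6.866e+02 -5.070e+01  3.000e-01] z@out0 0.5
pics/w23.npz floor slope out/lat deg [-0.08 -0.  ] 10039 c [695.2 -52.5 132.6] z@out0 132.8
pics/w23.npz armtop slope out/lat deg [-0.14  0.07] 3917 c [633.7 -36.6 202.2] z@out0 202.3
```

Emit:
step_arm --pt "0 0 0.8" --pt "0 0 1.6" --pt "0 0 2.2" --pt "0 0 2.2" --yaw '[0,0,0,0]' --gripper '[-1,-1,-1,-1]'

```text
clock: 28.28
eef_pos: [594.5, -29.3, 226.8]
tool_rot: [-3.135, 0.001, -1.817]
force: [5.5, -0.5, 11.2]
width: -0.2
```

Emit:
step_arm --pt "0 0 0.4" --pt "0 0 0.8" --pt "0 0 0.8" --yaw '[0,0,0]' --gripper '[-1,-1,-1]'

```text
clock: 28.53
eef_pos: [594.6, -29.3, 226.7]
tool_rot: [-3.134, 0.001, -1.817]
force: [4.2, 0.4, 14.8]
width: -0.2
```

Emit:
step_arm --pt "0 -1 0" --pt "0 -1.5 -0.5" --pt "0 -2 -1" --pt "0 -2 -1" --yaw '[0,0,0,0]' --gripper '[-1,-1,-1,-1]'

```text
clock: 28.87
eef_pos: [595.2, -29.5, 226.7]
tool_rot: [-3.137, 0.001, -1.817]
force: [2.3, -0.2, 11.6]
width: -0.0
```

```bash
python3 - <<'E'
from h import *
s=ctrl.read_state(); print(s['eef_pos'],s['force'],s['torque'])
w=cams.get_image('wrist'); np.savez('pics/w24.npz',**w)
E
python3 lev.py pics/w24.npz
```

```text
[595.19075415 -29.51947949 226.66165428] [ 2.31104403 -0.19727782 11.61325811] [-0.04956831 -0.5027642   0.01085641]
pics/w24.npz table slope out/lat deg [-0.11 -0.03] 53736 c [ 6.868e+02 -5.100e+01  3.000e-01] z@out0 0.5
pics/w24.npz floor slope out/lat deg [-0.61  0.09] 9946 c [695.2 -52.5 131.3] z@out0 132.6
pics/w24.npz armtop slope out/lat deg [-0.59 -0.03] 3853 c [634.1 -36.7 201.4] z@out0 202.0
```

Emit:
step_arm --pt "0 -0.5 -0.7" --pt "0 -1 -1.4" --pt "0 -1.5 -2" --pt "0 -2 -2.6" --pt "0 -2.5 -3.5" --pt "0 -3 -5" --pt "0 -3 -8" --pt "0 -3 -8" --yaw '[0,0,0,0,0,0,0,0]' --gripper '[-1,-1,-1,-1,-1,-1,-1,-1]'

```text
clock: 29.58
eef_pos: [595.7, -29.3, 232.5]
tool_rot: [3.139, 0.0, -1.817]
force: [0.4, -0.6, -0.2]
width: -0.0
```

```bash
python3 - <<'E'
from h import *
s=ctrl.read_state(); print(s['eef_pos'],s['force'],s['torque'])
w=cams.get_image('wrist'); np.savez('pics/w25.npz',**w)
E
python3 lev.py pics/w25.npz
```

```text
[595.74913935 -29.31025718 232.48132235] [ 0.42578756 -0.64940619 -0.17456132] [-0.01309532 -0.02713977 -0.05075652]
pics/w25.npz table slope out/lat deg [-0.11 -0.03] 53034 c [ 6.875e+02 -5.120e+01  3.000e-01] z@out0 0.5
pics/w25.npz floor slope out/lat deg [-2.25 -0.05] 9124 c [695.1 -52.4 128.1] z@out0 132.8
pics/w25.npz armtop slope out/lat deg [-2.24 -0.01] 3709 c [632.8 -36.4 200.2] z@out0 202.3
```

It settles back to the same droop on a clean release, so that is the play in the claws at home rather than a jam. Retreating and handing in.

Emit:
step_arm --pt "0 0 -15" --pt "0 -5 -35" --pt "0 -20 -60" --pt "0 -40 -80" --pt "0 -60 -90" --pt "0 -70 -95" --pt "0 -70 -95" --pt "0 -70 -95" --yaw '[0,0,0,0,0,0,0,0]' --gripper '[-1,-1,-1,-1,-1,-1,-1,-1]'

```text
clock: 30.3
eef_pos: [663.7, -46.8, 326.8]
tool_rot: [3.14, -0.0, -1.817]
force: [-0.0, -0.4, 0.6]
width: -0.1
```

```bash
python3 - <<'E'
from h import *
s=ctrl.read_state(); print(s['eef_pos'],s['force'],s['clock'])
w=cams.get_image('wrist'); np.savez('pics/w26.npz',**w)
E
python3 lev.py pics/w26.npz
python3 -c "
from cell import ctrl
print(ctrl.finish_job())"
```

```text
[663.73068715 -46.80872903 326.79868144] [-0.04627719 -0.43940754  0.59165087] 30.3
pics/w26.npz table slope out/lat deg [-0.11 -0.03] 43692 c [ 7.234e+02 -8.200e+01  4.000e-01] z@out0 0.7
pics/w26.npz floor slope out/lat deg [-2.1  -0.07] 3504 c [694.9 -52.4 128.3] z@out0 132.7
pics/w26.npz armtop slope out/lat deg [-2.24  0.18] 818 c [641.6 -38.5 200. ] z@out0 202.5
the job is handed in; nothing more can be done
None
```

The grey tray hangs on the upright past the spring catch and at home height, but it is not quite level: it droops about 2.1°. I hooked both claws into the two top slots, let go, and pressed on the pad with closed fingers. The catch gave at about 14 N and the tray dropped 10 mm to a firm stop. I then backed off and handed the job in at about 30 s.

- **Height:** the last wrist-camera check puts the arm's top at about 202 mm where it meets the upright. That is the home height.
- **Position:** it sits in line with the slots to about 0.5 mm and squarely out. The gripper is clear of it, and the other things on the bench looked unmoved in the last wide pictures.
- **Level and flat (disagrees with the task):** the heel touches the face at its bottom but stands about 2.5 mm off at the top. Eased in with about 6–9 N it comes flush and level. It droops back once released, even after pressing to about 15 N while flush. I take this to be play in the claws rather than a jam, but it is more than the 1 mm the stated dimensions would allow.

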